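# Open the hood and slide the sample under the colour reader to the scribed line

### The job

Lift the colour reader's clear guard hood by its yellow bar, over past upright, until it stays open by itself. Take the carrier with the orange sample from the teal tray, set it down flat on the reader's metal bed on the near side of the white reading head (the hood's side), clear of the head with its blue end towards it, and let go. Then take it again by its black tail tab, or push it from behind, and slide it under the head until its blue leading edge just meets the red scribed line on the other side, square to the line and without running past it (there is no stop); let go, and leave the hood open and the green carrier and everything else where it is.

Things in the scene. Friction and masses are not known exactly. Their poses are not given: they have to be found in the camera images.
- sample_center (a point): Carrier with the orange sample: white plastic block 90 mm long (x) x 50 mm wide (y) x 28 mm tall, with a black upright tab at its tail (-x end) and a blue band round its leading (+x) end; round orange window on top; 0.15 to 0.31 kg. The point is the centre of the white block, 14 mm above its underside; x to the blue end, z up. Can be gripped from above across its 50 mm width.
- sample_tab (a point): Grip point on that carrier's black tail tab, which is 24 mm long (x), 14 mm wide (y), stands 44 mm tall from the underside and adjoins the block. The point is mid length and width, 32 mm above the underside, 57 mm behind the block's centre; carrier's axes. Near the line the head overhangs: reach the tab with the tool leaning back 30 to 45 degrees.
- sample_front (a point): Middle of the lower leading edge (blue end) of that carrier, at the height of its underside, 45 mm ahead of the block's centre and 102 mm ahead of the tab point. Same axes as the carrier.
- line (a point): Middle of the red scribed line (1.5 mm wide, 140 mm long along y) on top of the reader's level aluminium bed, 15 mm above the table. x is the sliding direction, away from the robot's side, z up. The bed is 160 mm wide and reaches from 240 mm before the line to 70 mm beyond it. The reader is fixed.
- head (a point): Centre of the reading head's opening, at the bed's surface, 50 mm before the line; same axes as the line. The white head is a bridge 50 mm thick along x (25 mm either side of this point) and 154 mm wide, its opening 94 mm wide (y) and 40 mm high above the bed; its top is 112 mm above the bed.
- hood (a joint): Angle of the clear guard hood (0.16 kg), hinged along the top edge of the head: 0 closed (level, sticking out over the bed on the -x side of the head), grows as it is lifted, 1.57 upright, 1.85 at its open end stop, leaning back. Let go before upright it falls shut; past upright it falls open and stays.
- hood_bar (a point): Middle of the hood's yellow grip bar: 12 mm thick, 118 mm long (along y), 140 mm from the hinge. The hood's panel ends 34 mm short of the bar's surface, with free space between two side arms 102 mm apart inside. It swings on an arc in the x-z plane of the head, up and over towards +x; can be pinched from above throughout.
- hood_hinge (a point): Middle of the hood's hinge axis (along y), 118 mm above the bed and 72 mm before the line.
- spare_center (a point): Another carrier of the same make, with a green sample window; leave it in the tray. White plastic block 90 mm long (x) x 50 mm wide (y) x 28 mm tall, with a black upright tab at its tail (-x end) and a blue band round its leading (+x) end. The point is the centre of the block, 14 mm above its underside; x to its blue end.
- tray: Teal serving tray fixed to the table, 230 (x) x 310 (y) mm, rim 16 mm high, inner floor 5 mm above the table. Origin: centre of its underside. Both carriers lie in it side by side.
- tubs: Stack of clear plastic tubs, 109 mm wide, 109 mm tall; origin at the centre of its underside. Leave alone.
- bottle: Clear bottle with white cap, 60 mm wide, 150 mm tall; origin at the centre of its underside. Leave alone.
- jar: Amber jar with white cap, 56 mm wide, 70 mm tall; origin at the centre of its underside. Leave alone.
- spatula: Spatula, 200 mm long, lying on the table. Leave alone.
- tissues: White and green tissue box, 110 x 220 x 85 mm; origin at the centre of its underside. Leave alone.
Not all that is in view belongs to the job. What is shaped like the part that bears sample_center but brown or purple is not meant.

How it is judged:
On the way, in this order (a step that is already met when the one before it is completed fails the run):
1. the hood stands open past upright and has been let go (value of joint hood above 1.7 rad and contact force between the fingers and hood below 0.1 N), for 0.2 s.
2. the orange sample's carrier has been set down flat on the bed, short of the reading head, blue end towards it, and let go (z of sample_front in the frame of line between -0.003 and 0.003 m and angle between sample_center's own z axis and vertical below 0.05 rad and x of sample_front in the frame of line between -0.2 and -0.065 m and y of sample_front in the frame of line between -0.06 and 0.06 m and angle between the x axis of sample_center and the x axis of line, either way round below 0.5 rad and x of sample_tab in the frame of line below -0.15 m and contact force between the fingers and sample below 0.1 N and linear speed of sample below 0.01 m/s), for 0.2 s.
At the end, for the whole second after the job is handed in: The orange sample's carrier lies flat on the bed under the reading head, released and at rest, its blue leading edge (middle) within 3 mm of the middle of the red line, square to it within 0.06 rad, and not more than 30 mm off the bed's centre line; the hood stands open past upright (over 1.7 rad) (value of joint hood above 1.7 rad and x of sample_front in the frame of line between -0.003 and 0.003 m and y of sample_front in the frame of line between -0.03 and 0.03 m and z of sample_front in the frame of line between -0.003 and 0.003 m and angle between sample_center's own z axis and vertical below 0.05 rad and angle between the x axis of sample_center and the x axis of line, either way round below 0.06 rad and x of sample_tab in the frame of line below -0.09 m and linear speed of sample below 0.01 m/s); the robot touches nothing.
It fails at once if the carrier ran more than 8 mm past the line on the bed (x of sample_front in the frame of line above 0.008 m and z of sample_front in the frame of line below 0.01 m and y of sample_front in the frame of line between -0.06 and 0.06 m).
It fails at once if the green carrier was moved more than 25 mm (distance of spare_center from where it was at the start of the episode above 0.025 m).
It fails at once if the tubs, bottle, jar, spatula or tissue box were moved more than 25 mm (distance of any of tubs, bottle, jar, spatula, tissues from where it was at the start of the episode above 0.025 m).
It also fails if it takes over 69 s, if anything falls off the work surface, if the arm or the gripper's body presses on something with over 40 N, if the wrist force passes 120 N, or if a joint passes its speed limit or range.

### The arm

A 6-joint arm with a two-finger parallel gripper is mounted at the origin on the work surface. World frame = base frame: x ahead of the robot, y to its left, z up, the work surface at z = 0. Lengths are in m, angles in rad, forces in N, time in s.
With the tool pointing down it reaches from about 0.275 to 0.75 m from the base axis. Payload 10.2 kg.
Tool frame: the origin (TCP) lies midway between the tips of the shut fingers; the grasp point (between the pads) lies 19 mm behind it (robot.pinch_z is the distance from the TCP to the grasp point, in m); y points along the fingers, z is the direction in which the jaws open and shut, and the axes are right-handed (so a half turn about y gives the same grasp; the last joint's range is limited). The gripper opens to 88 mm and grips with 3 to 60 N. Pads are 18 mm wide; open, the fingers measure 123 mm over their backs; the gripper's body (75 mm by 187 mm) begins 45 mm behind the grasp point.
Start: joints at [0.923, 0.313, 1.498, -0, 1.331, -0.223], TCP at [0.216, 0.478, 0.239] pointing down, gripper open.
Joint ranges: [-2.94, 2.94], [-0.97, 2.17], [0.19, 2.56], [-1.23, 4.37], [0.02, 3.11], [-2.88, 2.88]. Speed limits (rad/s): [2.39, 2.39, 3.01, 3.14, 3.14, 3.14].

### API

Orientations are given as a 3x3 rotation matrix whose columns are the frame's x, y, z axes.
In Python, from workcell import robot, vision, models gives the robot as it stands.
- The arm moves only by the tool carry_out, never from a script. Its argument "targets" is a list of rows, each a list of 4 numbers: the shift along the tool's x, y, z in mm, then the turn about the tool's y in degrees. A call has 1 to 20 rows; each row shifts and turns the commanded pose from where the row before left it, along the tool's axes as they then stand; what a row does not reach is not made up. A row lasts 1/10 s, in which the tool goes at most 50 mm and 8.59 degrees, less where a joint would pass 70% of its speed; a pose out of reach is approached as far as the arm can. A call is refused whole if a number of a shift passes 50 or a number of a turn 8.59, either way. A call with a gripper value outside its range is refused whole. "jaw" is the opening, from -1 (shut) to 1 (fully open), set as the call begins (left out, the last holds). The fingers move at their own pace and stop on an object; "grip_force" is the grip in N (left out, the last holds). Time passes only in rows, so rows that do not move let the fingers close. It gives the time, the measured TCP pose, the force and the opening at its end, in the units of the state.
- robot.get_obs(): the state, without advancing time (a new reading comes with each control period).
- vision.read_camera(name): name is "scene" or "top" or "wrist"; returns the picture (400x640x3 uint8, red, green, blue); there is no depth.
- vision.get_calibration(name): a dict with "vfov" (degrees; the focal length in pixels is half the picture's height over the tangent of half this angle, whatever the lens; pixels are square), "cx", "cy" (the principal point, pixels), "rvec" (rotation vector, rad) and "tvec" (3), from world to camera coordinates, as OpenCV has them. Camera axes: x right, y down, z forward; pixel columns grow to the right and rows downward; lengths in m; the calibration is good to about 2 mm. The wrist camera is an equidistant fisheye: a pixel r from the principal point sees the ray r / f radians off the axis. A picture is of the moment at which its call begins: read the wrist's pose just before it. get_calibration takes no time and is no camera call; for the wrist camera it gives the pose at the moment of the call.
- robot.close_job(): hands the job in, once; it reports no verdict.
Trained networks look in the newest picture that a camera, given by its name, has taken for a name from the list of things; names that differ only in an ending like _2 or _b are one class to them, and where a whole thing is asked for, a point or a joint stands for the part that bears it (a point fixed in the world has none). Each returns a list of dicts, best first, with "confidence" (0 to 1); they miss things now and then, are a little off and sometimes report something else, mostly with a low value. They report only what shows in the picture. A call takes as long as a camera call. They do not tell look-alikes from the thing itself.
- models.find_in(label, camera): "centre" ([x, y, z] in m, in the coordinates of the camera as it stood for that picture, good to about 4 mm: the middle of the surface that is visible of it).
- models.regions_of(label, camera): "pixels" (400x640 bool, what is visible of it).
The state is a dict: "t": time; "joints": joint angles; "dq": joint speeds; "joint_torque": joint torques, N m; "tool_pos": TCP position; "tcp_rot": TCP orientation; "force": force on the tool from outside, world axes, zero at the start; "moment": the same for the moment, N m; "finger_gap": finger opening in m.
Only numpy, scipy, OpenCV 4.12 (cv2) and the standard library are available. Lean on these libraries where they do the work, as an engineer would, in place of code of your own. Each camera call takes 0.05 s, during which the arm holds its last target.

## Working session

There is one attempt and no reset: what is moved stays moved. The work goes in short steps, Python scripts to look and compute and a tool call to move; the robot and the scene stay as the last step left them, time stands still between calls to the robot, and variables do not carry over. Pictures are saved under pics/ and viewed, and the job is handed in when it is done.

Besides the shell and the picture viewer there is one more tool, called after "Call:" as name([rows], argument=value, ...), one row to a line, values as JSON. carry_out: Moves the arm, as the interface text tells. Its arguments: {"type":"object","properties":{"targets":{"type":"array","items":{"type":"array","items":{"type":"number"}}},"jaw":{"type":"number"},"grip_force":{"type":"number"}},"required":["targets"]}

```bash
mkdir -p pics; ls; cat > h.py <<'E'
import numpy as np, cv2
from workcell import robot, vision, models
def snap(c,name,crop=None,scale=1):
    im=vision.read_camera(c); o=im
    if crop: x0,y0,x1,y1=crop; o=im[y0:y1,x0:x1]
    if scale!=1: o=cv2.resize(o,None,fx=scale,fy=scale,interpolation=cv2.INTER_CUBIC)
    cv2.imwrite('pics/'+name+'.png',o[:,:,::-1]); return im
def cal(c):
    k=vision.get_calibration(c); R=cv2.Rodrigues(np.array(k['rvec'],float))[0]; t=np.array(k['tvec'],float).ravel()
    f=200/np.tan(np.radians(k['vfov'])/2); return R,t,f,k['cx'],k['cy']
def ray(c,u,v,K=None):
    R,t,f,cx,cy=K or cal(c); d=np.array([u-cx,v-cy],float)/f
    if c=='wrist':
        r=np.linalg.norm(d); d=np.array([*(d/r*np.sin(r)),np.cos(r)]) if r>0 else np.array([0,0,1.])
    else: d=np.array([*d,1.]); d/=np.linalg.norm(d)
    return -R.T@t, R.T@d
def atz(c,u,v,z,K=None):
    o,d=ray(c,u,v,K); return o+d*(z-o[2])/d[2]
def proj(c,p,K=None):
    R,t,f,cx,cy=K or cal(c); q=R@np.array(p,float)+t
    if c=='wrist':
        th=np.arctan2(np.hypot(q[0],q[1]),q[2]); s=th/np.hypot(q[0],q[1]); return np.array([cx+f*q[0]*s,cy+f*q[1]*s])
    return np.array([cx+f*q[0]/q[2],cy+f*q[1]/q[2]])
def find(l,c,K=None):
    R,t,*_=K or cal(c)
    return [(round(a['confidence'],2),(R.T@(np.array(a['centre'])-t)).round(4).tolist()) for a in models.find_in(l,c)]
E
python3 - <<'E'
from h import *
np.set_printoptions(precision=4,suppress=True)
snap('scene','s0');
for l in ['sample_center','spare_center','hood_bar','head','tray']: print('scene',l,find(l,'scene')[:4])
snap('top','t0')
for l in ['sample_center','spare_center','hood_bar','head','tray']: print('top',l,find(l,'top')[:4])
o=robot.get_obs(); print(o); print(cal('top'),cal('scene'))
E
```

```text
pics
scene sample_center [(0.96, [0.4103, 0.6512, 0.0325]), (0.91, [0.5492, 0.1814, 0.0335]), (0.62, [0.364, 0.108, 0.0299]), (0.62, [0.8329, -0.1379, 0.029])]
scene spare_center [(0.62, [0.5511, 0.3308, 0.0318])]
scene hood_bar [(0.57, [0.543, -0.1759, 0.1332])]
scene head [(0.93, [0.577, -0.1932, 0.0156])]
scene tray [(0.85, [0.597, 0.2634, 0.0059])]
top sample_center [(0.78, [0.3562, 0.1055, 0.0275]), (0.7, [0.4063, 0.6423, 0.0324]), (0.68, [0.8275, -0.1433, 0.0284]), (0.52, [0.5493, 0.1725, 0.034])]
top spare_center [(0.72, [0.5425, 0.3244, 0.0325])]
top hood_bar [(0.64, [0.55, 0.1707, 0.0367]), (0.56, [0.5453, -0.1795, 0.1348])]
top head [(0.92, [0.5583, -0.2072, 0.015]), (0.27, [0.3384, -0.2096, 0.003])]
top tray [(0.81, [0.5807, 0.2575, 0.0104])]
{'t': 0.6, 'joints': array([ 0.9226,  0.3129,  1.4977, -0.    ,  1.331 , -0.2234]), 'dq': array([-0.0008, -0.0012, -0.0016, -0.0017, -0.002 ,  0.0018]), 'joint_torque': array([ -0.0012, -40.1991, -25.2354,   0.0695,   0.032 ,  -0.    ]), 'tool_pos': array([0.2164, 0.4783, 0.2387]), 'tcp_rot': array([[ 0.9111,  0.    ,  0.4121],
       [-0.4121, -0.    ,  0.9111],
       [ 0.    , -1.    , -0.    ]]), 'force': array([-0.0081,  0.5791,  0.3421]), 'moment': array([-0.0776,  0.0966,  0.004 ]), 'finger_gap': 0.08834504776457301}
(array([[-0.0077, -1.    , -0.0023],
       [-0.992 ,  0.0079, -0.1258],
       [ 0.1258,  0.0013, -0.9921]]), array([0.0559, 0.5576, 1.9002]), np.float64(479.48560055786584), 316.23485171045274, 198.6835910225725) (array([[-0.4944,  0.8691,  0.0152],
       [ 0.747 ,  0.4337, -0.5039],
       [-0.4445, -0.2378, -0.8636]]), array([ 0.2295, -0.3991,  1.6702]), np.float64(413.5822830859619), 323.6031577511827, 201.09696091324247)
```

View pics/s0.png

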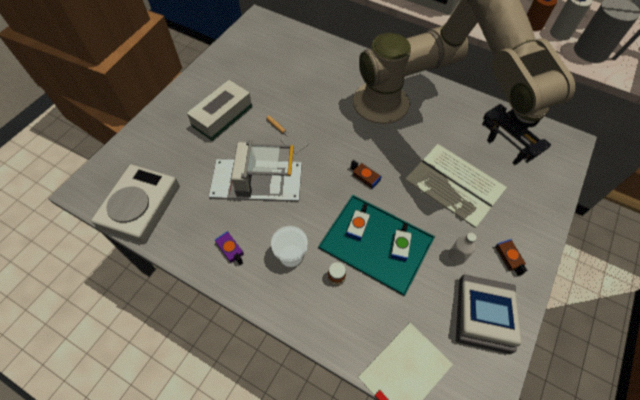

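View pics/t0.png

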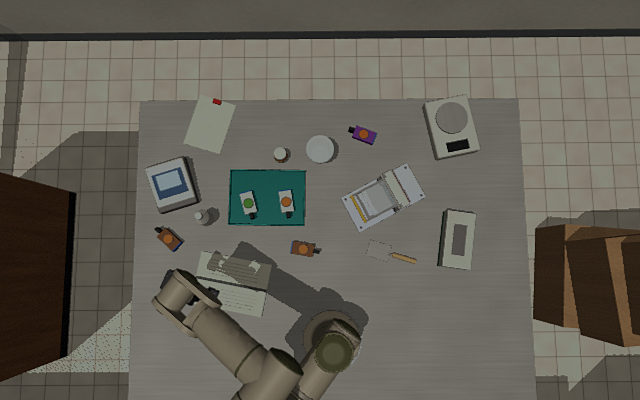

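Both pictures show the white carrier with the orange window in the teal tray, at top (287,202) and scene (358,224). Its look-alikes are brown at top (305,249) and (168,238), purple at (363,134), and the green spare at (249,203). I choose the white one with orange in the tray and check it in close crops, along with the reader.

```bash
python3 - <<'E'
from h import *
im=snap('top','t1',(330,150,440,245),7)
cv2.imwrite('pics/t1b.png',cv2.resize(im[160:235,220:320],None,fx=7,fy=7,interpolation=cv2.INTER_CUBIC)[:,:,::-1])
snap('scene','s1',(200,130,310,210),7)
E
```

```text
(no output)
```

View pics/t1.png

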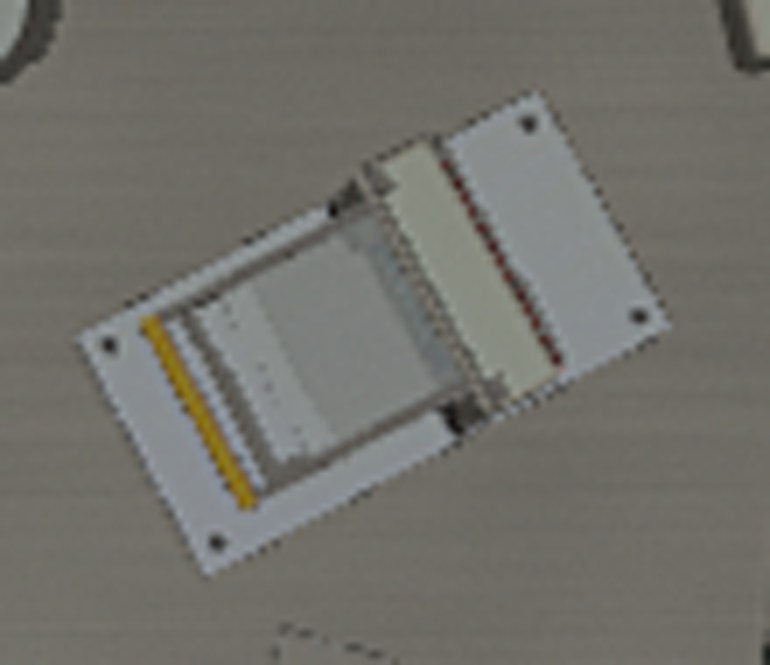

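View pics/t1b.png

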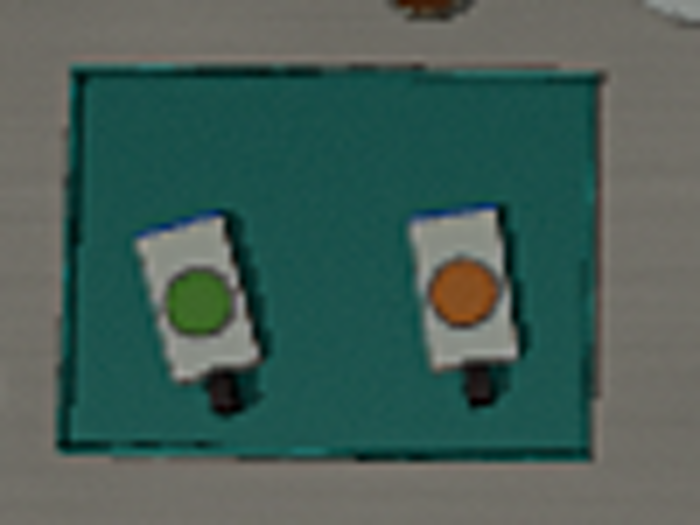

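View pics/s1.png

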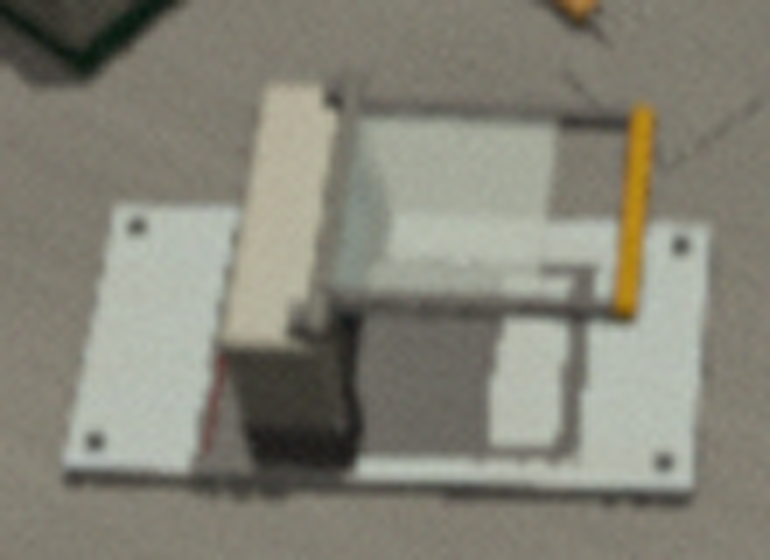

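```bash
python3 - <<'E'
from h import *
np.set_printoptions(precision=4,suppress=True)
def P(pts,c,x0,y0,z): 
    K=cal(c); return np.array([atz(c,(x+.5)/7-.5+x0,(y+.5)/7-.5+y0,z,K) for x,y in pts])
for nm,pts,c,o in [('top',[(80,337),(205,577),(668,323),(537,92)],'top',(330,150)),('scene',[(712,225),(692,490),(65,470),(115,205)],'scene',(200,130))]:
    B=P(pts,c,*o,0.015); print(nm,B)
    n1=(B[0]+B[1])/2; f1=(B[2]+B[3])/2
    print('mid',(n1+f1)/2,'len',np.linalg.norm(f1-n1),'yaw',np.degrees(np.arctan2(*(f1-n1)[[1,0]])), 'w',np.linalg.norm(B[0]-B[1]))
L=P([(443,157),(558,362)],'top',330,150,.015); print('line',L,np.linalg.norm(L[0]-L[1]),L.mean(0))
Y=P([(152,322),(249,505)],'top',330,150,.145); print('bar top',Y,Y.mean(0),np.linalg.norm(Y[0]-Y[1]))
Y=P([(643,107),(626,316)],'scene',200,130,.139); print('bar sc',Y,Y.mean(0))
C=P([(409,220),(497,207),(521,358),(433,370)],'top',220,160,.033); print('carrier',C,C.mean(0)); d=(C[0]+C[1]-C[2]-C[3]); print(np.degrees(np.arctan2(d[1],d[0])),np.linalg.norm(d)/2)
print('window',P([(463,292)],'top',220,160,.033))
print('spare',P([(198,302)],'top',220,160,.033))
E
```

```text
top [[ 0.5637 -0.0495  0.015 ]
 [ 0.4234 -0.1197  0.015 ]
 [ 0.5692 -0.3923  0.015 ]
 [ 0.7068 -0.3203  0.015 ]]
mid [ 0.5658 -0.2205  0.015 ] len 0.3077156366821094 yaw -62.001046947883715 w 0.15690295945394248
scene [[ 0.4216 -0.1174  0.015 ]
 [ 0.5626 -0.0435  0.015 ]
 [ 0.707  -0.3147  0.015 ]
 [ 0.5663 -0.3907  0.015 ]]
mid [ 0.5644 -0.2166  0.015 ] len 0.30821870357344977 yaw -62.03638818845429 w 0.15921320008390816
line [[ 0.6685 -0.264   0.015 ]
 [ 0.5468 -0.3275  0.015 ]] 0.13725628348967728 [ 0.6077 -0.2957  0.015 ]
bar top [[ 0.5549 -0.0822  0.145 ]
 [ 0.4548 -0.1329  0.145 ]] [ 0.5049 -0.1076  0.145 ] 0.11226444038069504
bar sc [[ 0.4535 -0.132   0.139 ]
 [ 0.5591 -0.0754  0.139 ]] [ 0.5063 -0.1037  0.139 ]
carrier [[0.5909 0.2061 0.033 ]
 [0.5981 0.1552 0.033 ]
 [0.5101 0.1415 0.033 ]
 [0.5036 0.1921 0.033 ]] [0.5507 0.1737 0.033 ]
8.996564056862491 0.08870719057060125
window [[0.5487 0.1749 0.033 ]]
spare [[0.5441 0.3278 0.033 ]]
```

```bash
cat >> h.py <<'E'
def st():
    o=robot.get_obs(); R=o['tcp_rot']; psi=np.degrees(np.arctan2(R[1,2],R[0,2]))
    print('t %.2f pos %s psi %.2f gap %.4f F %s q %s'%(o['t'],np.round(o['tool_pos'],4),psi,o['finger_gap'],np.round(o['force'],1),np.round(o['joints'],2))); return o,psi
def plan(wps,psi_t,step=45,p=None,psi=None):
    """wps list of world points; turn spread over rows."""
    o,ps=st(); p=np.array(o['tool_pos']) if p is None else np.array(p); psi=ps if psi is None else psi
    rows=[]; segs=[]
    for w in wps:
        w=np.array(w,float); n=max(1,int(np.ceil(np.linalg.norm(w-p)*1000/step)))
        segs+= [ (w-p)/n ]*n; p=w
    dpsi=(psi_t-psi+180)%360-180; n=len(segs); k=max(n,int(np.ceil(abs(dpsi)/8.5)));
    segs+=[np.zeros(3)]*(k-n); a=psi
    for s in segs:
        c,sn=np.cos(np.radians(a)),np.sin(np.radians(a))
        x=np.array([sn,-c,0]); y=np.array([0,0,-1.]); z=np.array([c,sn,0])
        rows.append([round(1000*float(s@v),1) for v in (x,y,z)]+[round(-dpsi/k,2)]); a+=dpsi/k
    print(rows); return rows
E=np.array([np.cos(np.radians(-62)),np.sin(np.radians(-62)),0]); N=np.array([-E[1],E[0],0]); LINE=np.array([.606,-.2945,.015])
def W(x,y,z): return LINE+E*x+N*y+np.array([0,0,z])
E
python3 - <<'E'
from h import *
b=W(-.212,0,.118); print(b)
plan([b+[0,0,.12]],118)
R,t,*_=cal('wrist'); o,_=st(); T=o['tcp_rot']; print('cam in tool',T.T@(-R.T@t-o['tool_pos']),'\naxis in tool\n',(R@T).T)
E
```

```text
[ 0.50647203 -0.10731511  0.133     ]
t 0.70 pos [0.2164 0.4783 0.2387] psi 65.66 gap 0.0879 F [ 0.2  0.3 -0.6] q [ 0.92  0.31  1.5   0.    1.33 -0.22]
[[33.7, -1.0, -27.6, np.float64(-3.49)], [32.0, -1.0, -29.6, np.float64(-3.49)], [30.1, -1.0, -31.5, np.float64(-3.49)], [28.1, -1.0, -33.3, np.float64(-3.49)], [26.1, -1.0, -34.9, np.float64(-3.49)], [23.9, -1.0, -36.4, np.float64(-3.49)], [21.6, -1.0, -37.8, np.float64(-3.49)], [19.3, -1.0, -39.1, np.float64(-3.49)], [16.9, -1.0, -40.2, np.float64(-3.49)], [14.4, -1.0, -41.1, np.float64(-3.49)], [11.9, -1.0, -41.9, np.float64(-3.49)], [9.3, -1.0, -42.6, np.float64(-3.49)], [6.7, -1.0, -43.1, np.float64(-3.49)], [4.0, -1.0, -43.4, np.float64(-3.49)], [1.4, -1.0, -43.5, np.float64(-3.49)]]
t 0.70 pos [0.2164 0.4783 0.2387] psi 65.66 gap 0.0879 F [ 0.2  0.3 -0.6] q [ 0.92  0.31  1.5   0.    1.33 -0.22]
cam in tool [-0.06756303 -0.14538668 -0.00016803] 
axis in tool
 [[ 4.60892647e-04  9.64130536e-01  2.65428138e-01]
 [ 4.39833992e-04 -2.65428336e-01  9.64130492e-01]
 [ 9.99999797e-01 -3.27616337e-04 -5.46391351e-04]]
```

Call:
carry_out([
  [33.7, -1, -27.6, -3.49],
  [32, -1, -29.6, -3.49],
  [30.1, -1, -31.5, -3.49],
  [28.1, -1, -33.3, -3.49],
  [26.1, -1, -34.9, -3.49],
  [23.9, -1, -36.4, -3.49],
  [21.6, -1, -37.8, -3.49],
  [19.3, -1, -39.1, -3.49],
  [16.9, -1, -40.2, -3.49],
  [14.4, -1, -41.1, -3.49],
  [11.9, -1, -41.9, -3.49],
  [9.3, -1, -42.6, -3.49],
  [6.7, -1, -43.1, -3.49],
  [4, -1, -43.4, -3.49],
  [1.4, -1, -43.5, -3.49],
  [0, 0, 0, 0],
  [0, 0, 0, 0],
], jaw=-0.32)

```text
t: 2.4
tool_pos: [0.5065, -0.1076, 0.2533]
tcp_rot: [[0.884, -0.001, -0.468], [0.468, 0.001, 0.884], [-0.0, -1.0, 0.001]]
force: [0.5, 0.4, 0.5]
finger_gap: 0.03
```

```bash
python3 - <<'E'
from h import *
st(); K=cal('wrist'); snap('wrist','w1')
for x in (-.212,): print(proj('wrist',W(x,.059,.124),K),proj('wrist',W(x,-.059,.124),K),proj('wrist',W(0,0,0),K),proj('wrist',W(-.24,.08,0),K),proj('wrist',W(-.24,-.08,0),K))
print(find('hood_bar','wrist',K)[:3])
E
```

```text
t 2.40 pos [ 0.5065 -0.1076  0.2533] psi 117.91 gap 0.0300 F [0.5 0.4 0.5] q [-0.44  0.29  1.49  0.    1.36 -2.49]
[317.41007366 260.35802584] [317.23510967 130.23036667] [162.3620184  176.57685211] [338.18289456 233.44152604] [339.7733224  109.97634484]
[(0.76, [0.5359, -0.1857, 0.1331])]
```

View pics/w1.png

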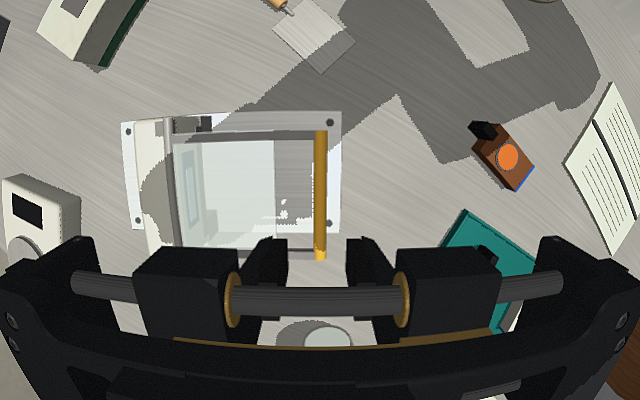

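```bash
python3 - <<'E'
from h import *
snap('wrist','w2',(110,100,350,270),3.3)
E
```

```text
(no output)
```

View pics/w2.png

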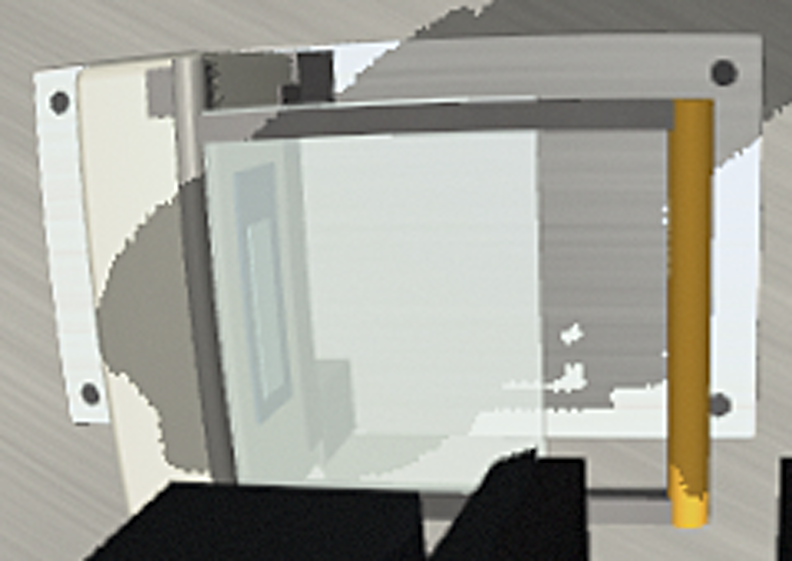

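```bash
cat > fit.py <<'E'
from h import *
from scipy.optimize import least_squares
K=cal('wrist')
pix=[((x+.5)/3.3-.5+110,(y+.5)/3.3-.5+100) for x,y in [(762,35),(755,437),(33,70),(72,423)]]
loc=[(-.24,-.08,0),(-.24,.08,0),(.07,-.08,0),(.07,.08,0)]
def w(p,l):
    c,s=np.cos(p[2]),np.sin(p[2]); return np.array([p[0]+c*l[0]-s*l[1],p[1]+s*l[0]+c*l[1],.015+l[2]])
r=least_squares(lambda p:np.concatenate([proj('wrist',w(p,l),K)-q for l,q in zip(loc,pix)]),[.606,-.2945,np.radians(-62)])
print(r.x,np.degrees(r.x[2]),r.fun.round(1))
for y in (-.059,.059): print('bar pred',proj('wrist',w(r.x,(-.212,y,.118)),K))
print('seen',[( (x+.5)/3.3-.5+110,(y+.5)/3.3-.5+100) for x,y in [(692,99),(689,527)]])
print('bar at',w(r.x,(-.212,0,.118)))
E
python3 fit.py
```

```text
[ 0.6037877  -0.29305921 -1.0869202 ] -62.275939911482425 [ 0.7 -0.8  0.2  0.7 -0.6  0.  -0.7  0.3]
bar pred [319.04620077 129.0530048 ]
bar pred [318.11695051 256.55039602]
seen [(319.3484848484849, 129.65151515151516), (318.43939393939394, 259.3484848484849)]
bar at [ 0.50516238 -0.10539716  0.133     ]
```

```bash
cat >> h.py <<'E'
YAW=np.radians(-62.28); E=np.array([np.cos(YAW),np.sin(YAW),0]); N=np.array([-E[1],E[0],0]); LINE=np.array([.6038,-.2931,.015])
E
python3 - <<'E'
from h import *
b=W(-.212,0,.118-.019)
plan([b],117.72,40)
E
```

```text
t 2.55 pos [ 0.5063 -0.1062  0.2539] psi 118.06 gap 0.0301 F [ 0.1 -0.8  1.1] q [-0.43  0.28  1.5   0.    1.36 -2.49]
[[-0.2, 35.0, 0.3, np.float64(0.09)], [-0.2, 35.0, 0.3, np.float64(0.09)], [-0.2, 35.0, 0.3, np.float64(0.09)], [-0.2, 35.0, 0.3, np.float64(0.09)]]
```

Call:
carry_out([
  [-0.2, 35, 0.3, 0],
  [-0.2, 35, 0.3, 0],
  [-0.2, 35, 0.3, 0],
  [-0.2, 35, 0.3, 0],
  [0, 0, 0, 0],
])

```text
t: 3.05
tool_pos: [0.5032, -0.1048, 0.1106]
tcp_rot: [[0.882, -0.007, -0.47], [0.471, 0.003, 0.882], [-0.004, -1.0, 0.006]]
force: [-0.8, 0.5, 0.4]
finger_gap: 0.03
```

Call:
carry_out([
  [0, 0, 0, 0],
  [0, 0, 0, 0],
  [0, 0, 0, 0],
  [0, 0, 0, 0],
  [0, 0, 0, 0],
], jaw=-1, grip_force=12)

```text
t: 3.55
tool_pos: [0.5053, -0.105, 0.1155]
tcp_rot: [[0.883, 0.0, -0.47], [0.47, 0.002, 0.883], [0.001, -1.0, 0.002]]
force: [-4.6, 9.8, 6.8]
finger_gap: 0.0112
```

```bash
python3 - <<'E'
from h import *
st(); snap('wrist','w3')
a0=0; pts=[]
prev=0; rows=[]
for a in np.linspace(0,1.80,21)[1:]:
    dx=.14*(np.cos(prev)-np.cos(a)); dz=.14*(np.sin(a)-np.sin(prev)); rows.append([0,round(-1000*dz,1),round(-1000*dx,1),0]); prev=a
print(rows)
E
```

```text
t 3.55 pos [ 0.5053 -0.105   0.1155] psi 118.03 gap 0.0112 F [-4.6  9.8  6.8] q [-0.43  0.43  1.68  0.    1.03 -2.49]
[[0, np.float64(-12.6), np.float64(-0.6), 0], [0, np.float64(-12.5), np.float64(-1.7), 0], [0, np.float64(-12.3), np.float64(-2.8), 0], [0, np.float64(-12.0), np.float64(-3.9), 0], [0, np.float64(-11.6), np.float64(-5.0), 0], [0, np.float64(-11.1), np.float64(-6.0), 0], [0, np.float64(-10.5), np.float64(-7.0), 0], [0, np.float64(-9.8), np.float64(-7.9), 0], [0, np.float64(-9.1), np.float64(-8.7), 0], [0, np.float64(-8.3), np.float64(-9.5), 0], [0, np.float64(-7.4), np.float64(-10.2), 0], [0, np.float64(-6.4), np.float64(-10.8), 0], [0, np.float64(-5.4), np.float64(-11.4), 0], [0, np.float64(-4.4), np.float64(-11.8), 0], [0, np.float64(-3.3), np.float64(-12.2), 0], [0, np.float64(-2.2), np.float64(-12.4), 0], [0, np.float64(-1.1), np.float64(-12.5), 0], [0, np.float64(0.1), np.float64(-12.6), 0], [0, np.float64(1.2), np.float64(-12.5), 0], [0, np.float64(2.3), np.float64(-12.4), 0]]
```

View pics/w3.png

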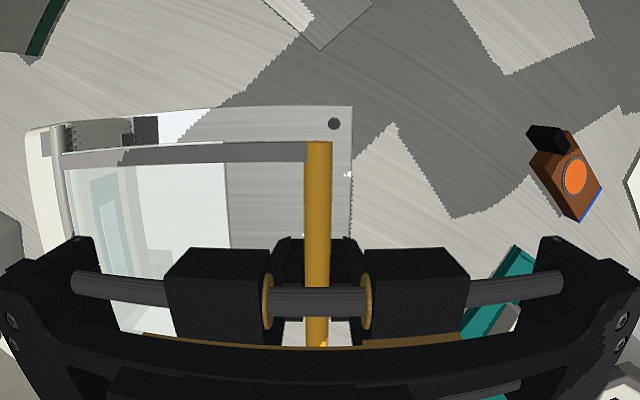

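The bar (yellow, column ~317) sits between the pads and the gap is 11 mm. There is about 11 N of sideways force, so I shift slightly as I lift.

Call:
carry_out([
  [0, -12.6, 1, 0],
  [0, -12.5, -1, 0],
  [0, -12.3, -2.8, 0],
  [0, -12, -3.9, 0],
  [0, -11.6, -5, 0],
  [0, -11.1, -6, 0],
  [0, -10.5, -7, 0],
  [0, -9.8, -7.9, 0],
  [0, 0, 0, 0],
])

```text
t: 4.5
tool_pos: [0.5225, -0.1384, 0.2074]
tcp_rot: [[0.884, 0.006, -0.468], [0.468, -0.005, 0.884], [0.003, -1.0, -0.007]]
force: [14.8, -11.6, -16.5]
finger_gap: 0.0103
```

```bash
python3 - <<'E'
from h import *
st(); snap('wrist','w4')
E
```

```text
t 4.50 pos [ 0.5225 -0.1384  0.2074] psi 117.91 gap 0.0103 F [ 14.8 -11.6 -16.5] q [-0.47  0.37  1.5  -0.    1.26 -2.53]
```

View pics/w4.png

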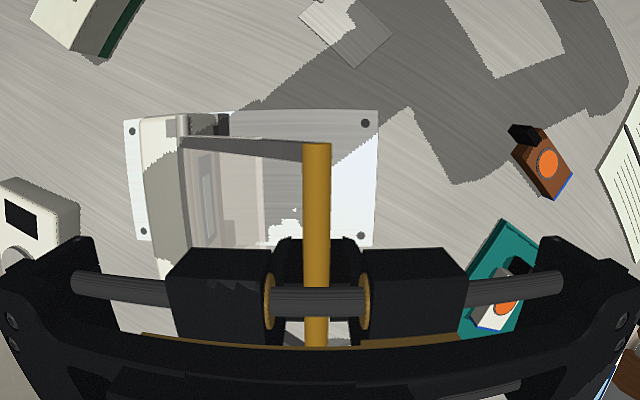

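Call:
carry_out([
  [0, 1.1, -1.2, 0],
  [0, -9.1, -8.7, 0],
  [0, -8.3, -9.5, 0],
  [0, -7.4, -10.2, 0],
  [0, -6.4, -10.8, 0],
  [0, -5.4, -11.4, 0],
  [0, 0, 0, 0],
])

```text
t: 5.25
tool_pos: [0.5451, -0.1824, 0.2423]
tcp_rot: [[0.883, 0.0, -0.468], [0.468, -0.001, 0.883], [-0.0, -1.0, -0.001]]
force: [0.3, -1.9, -5.8]
finger_gap: 0.0102
```

Call:
carry_out([
  [0, -4.4, -11.8, 0],
  [0, -3.3, -12.2, 0],
  [0, -2.2, -12.4, 0],
  [0, -1.1, -12.5, 0],
  [0, 0.1, -12.6, 0],
  [0, 1.2, -12.5, 0],
  [0, 2.3, -12.4, 0],
  [0, 0, 0, 0],
])

```text
t: 6.05
tool_pos: [0.5853, -0.258, 0.2493]
tcp_rot: [[0.883, -0.001, -0.469], [0.469, 0.0, 0.883], [-0.001, -1.0, 0.0]]
force: [-3.1, -1.6, -3.2]
finger_gap: 0.0108
```

```bash
python3 - <<'E'
from h import *
o,_=st(); g=o['tool_pos']+[0,0,.019]; h=W(-.072,0,.118); d=g-h; print(d@E,d[2],d@N,np.arctan2(d[2],-d@E),np.hypot(d@E,d[2]))
snap('scene','s5',(200,60,400,210),4)
E
```

```text
t 6.05 pos [ 0.5853 -0.258   0.2493] psi 117.96 gap 0.0108 F [-3.1 -1.6 -3.2] q [-0.6   0.57  1.09 -0.    1.48 -2.66]
0.03236929192149725 0.13528029592265067 -6.87599806171472e-05 1.805656373435037 0.13909899181668803
```

View pics/s5.png

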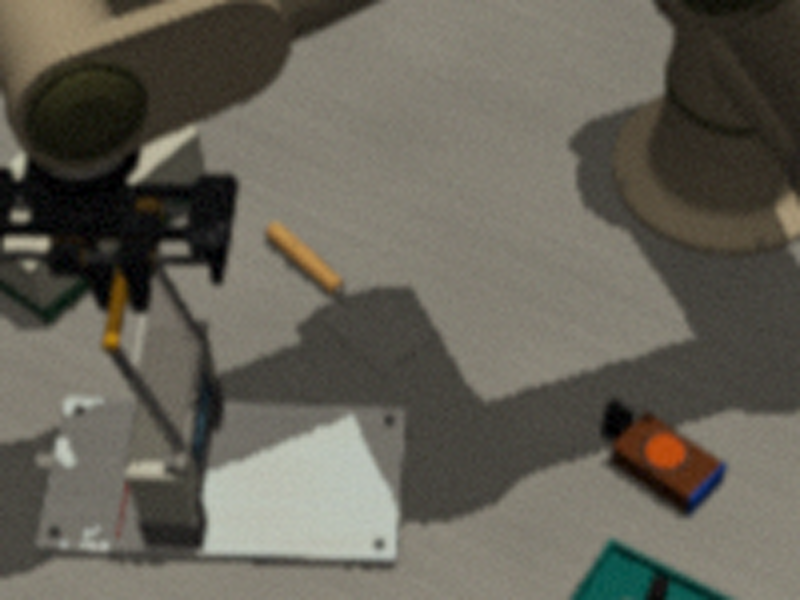

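Call:
carry_out([
  [0, 0, 0, 0],
  [0, 0, 0, 0],
  [0, 0, 0, 0],
  [0, 0, 0, 0],
  [0, -20, 0, 0],
  [0, -30, 0, 0],
  [0, -30, 0, 0],
  [0, 0, 0, 0],
  [0, 0, 0, 0],
], jaw=0)

```text
t: 7.0
tool_pos: [0.5856, -0.2573, 0.3291]
tcp_rot: [[0.883, 0.001, -0.47], [0.47, -0.0, 0.883], [0.0, -1.0, -0.001]]
force: [0.7, 0.4, -0.3]
finger_gap: 0.0442
```

```bash
python3 - <<'E'
from h import *
o,_=st(); K=cal('wrist'); snap('wrist','w6')
h=W(-.072,0,.118); b=h+E*.14*np.sin(.28)+np.array([0,0,.14*np.cos(.28)])
print([proj('wrist',b+N*y,K) for y in (-.059,.059)],[proj('wrist',W(0,y,0),K) for y in (-.07,.07)])
E
```

```text
t 7.00 pos [ 0.5856 -0.2573  0.3291] psi 118.02 gap 0.0442 F [ 0.7  0.4 -0.3] q [-0.6   0.55  0.92  0.    1.67 -2.66]
[array([307.54830364, 131.89624859]), array([308.09702148, 289.15513048])] [array([289.92247896, 117.68482131]), array([290.9196504 , 209.22149485])]
```

View pics/w6.png

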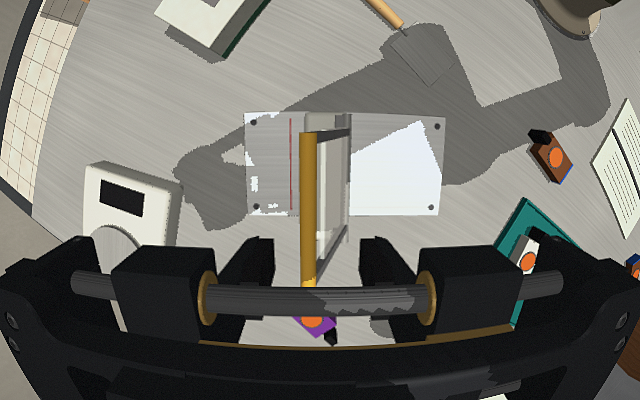

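The hood stands at its end stop, with the bar at column ~308 as predicted for 1.85 rad. The red line shows at column ~291, so I measure the line precisely from here.

```bash
cat > lf.py <<'E'
from h import *
from scipy.optimize import least_squares
def redline(im,box):
    x0,y0,x1,y1=box; a=im[y0:y1,x0:x1].astype(float); s=np.clip(a[:,:,0]-(a[:,:,1]+a[:,:,2])/2-25,0,None); 
    out=[]
    for i,r in enumerate(s):
        if r.max()>20: out.append((x0+(r*np.arange(x1-x0)).sum()/r.sum(),y0+i))
    return np.array(out)
E
python3 - <<'E'
from lf import *
K=cal('wrist'); im=snap('wrist','w7',(235,100,455,225),3.6)
L=redline(im,(280,110,299,215)); print(len(L),L[[0,-1]])
P=np.array([atz('wrist',u,v,.015,K) for u,v in L]); 
d=(P-LINE); x=d@E; y=d@N; A=np.polyfit(y,x,1); print('slope deg',np.degrees(np.arctan(A[0])),'x off mm',A[1]*1e3,'y range',y.min(),y.max(),'res',np.std(x-np.polyval(A,y)))
E
```

```text
90 [[289.43076923 119.        ]
 [290.         209.        ]]
slope deg 0.07856143340921455 x off mm 0.30787952327158347 y range -0.06846477682710986 0.06890428593817147 res 0.00025080793910311295
```

View pics/w7.png

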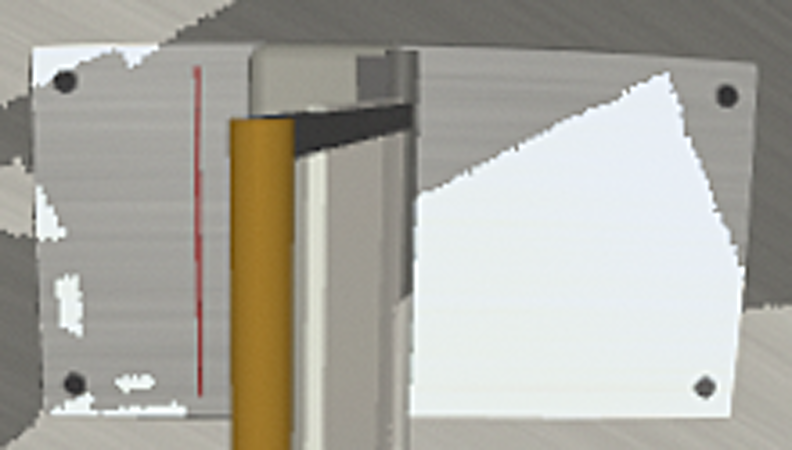

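```bash
python3 - <<'E'
from h import *
plan([[.63,.187,.25]],99,45,p=[.5855,-.2576,.3295],psi=118)
E
```

```text
t 7.10 pos [ 0.5854 -0.2572  0.3277] psi 118.01 gap 0.0441 F [-0.5 -1.2 -0.3] q [-0.6   0.55  0.92  0.    1.67 -2.66]
[[22.5, 7.2, 33.8, 1.73], [21.5, 7.2, 34.5, 1.73], [20.5, 7.2, 35.1, 1.73], [19.4, 7.2, 35.7, 1.73], [18.3, 7.2, 36.3, 1.73], [17.2, 7.2, 36.8, 1.73], [16.1, 7.2, 37.3, 1.73], [15.0, 7.2, 37.8, 1.73], [13.8, 7.2, 38.2, 1.73], [12.7, 7.2, 38.6, 1.73], [11.5, 7.2, 39.0, 1.73]]
```

Call:
carry_out([
  [22.5, 0, 33.8, 1.73],
  [21.5, 0, 34.5, 1.73],
  [20.5, 8, 35.1, 1.73],
  [19.4, 9, 35.7, 1.73],
  [18.3, 9, 36.3, 1.73],
  [17.2, 9, 36.8, 1.73],
  [16.1, 9, 37.3, 1.73],
  [15, 9, 37.8, 1.73],
  [13.8, 9, 38.2, 1.73],
  [12.7, 9, 38.6, 1.73],
  [11.5, 9, 39, 1.73],
  [0, 0, 0, 0],
  [0, 0, 0, 0],
], jaw=0.7)

```text
t: 8.4
tool_pos: [0.6295, 0.1878, 0.2477]
tcp_rot: [[0.987, -0.002, -0.158], [0.158, -0.001, 0.987], [-0.002, -1.0, -0.0]]
force: [0.2, 0.1, 1.0]
finger_gap: 0.075
```

```bash
python3 - <<'E'
from h import *
st(); K=cal('wrist'); snap('wrist','w8'); print(find('sample_center','wrist',K)[:3]); 
im=vision.read_camera('wrist'); cv2.imwrite('pics/w8b.png',cv2.resize(im[100:260,240:400],None,fx=4,fy=4,interpolation=cv2.INTER_CUBIC)[:,:,::-1])
E
```

```text
t 8.40 pos [0.6295 0.1878 0.2477] psi 99.07 gap 0.0750 F [0.2 0.1 1. ] q [ 0.11  0.61  1.02 -0.    1.51 -1.62]
[(0.84, [0.399, 0.6303, 0.0228]), (0.73, [0.5465, 0.1766, 0.0326])]
```

View pics/w8.png

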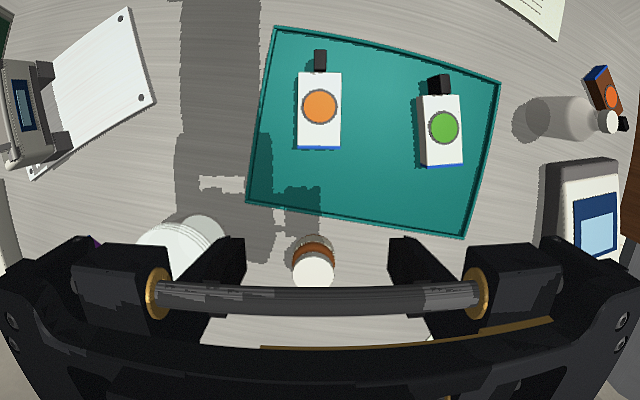

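View pics/w8b.png

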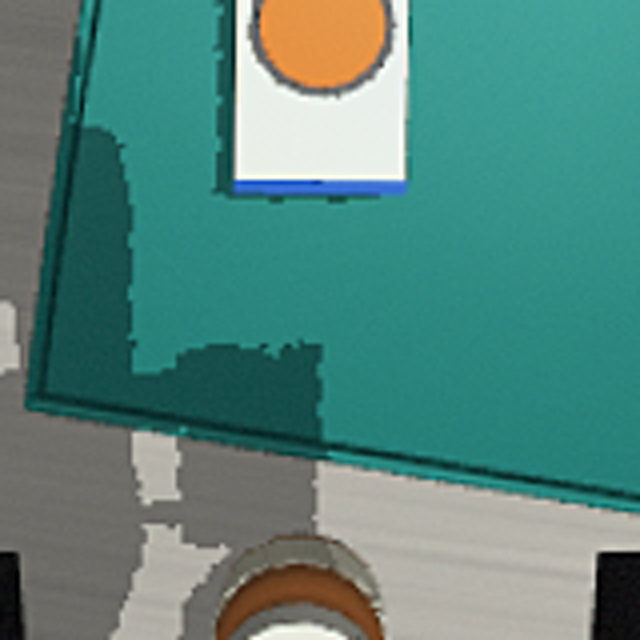

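The picture confirms the choice: white block, orange window at (319,106), tab at (320,60) and blue end at (319,148), in the tray. The green one is at (443,128).

```bash
python3 - <<'E'
from h import *
K=cal('wrist')
C=np.array([atz('wrist',u,v,.033,K) for u,v in [(298,72),(341,72),(342,145.2),(297.8,145.2)]])
print(C.round(4),C.mean(0)); f=(C[2]+C[3]-C[0]-C[1])/2; print(np.linalg.norm(f),np.degrees(np.arctan2(f[1],f[0])))
print('win',atz('wrist',319.5,106.3,.033,K))
c=C.mean(0)
E
```

```text
[[0.5112 0.1455 0.033 ]
 [0.5035 0.1942 0.033 ]
 [0.5883 0.2091 0.033 ]
 [0.5963 0.1582 0.033 ]] [0.54982217 0.17674159 0.033     ]
0.0860821323639133 9.226984455194067
win [0.54755996 0.17611716 0.033     ]
```

```bash
python3 - <<'E'
from h import *
plan([[.551,.1768,.20],[.551,.1768,.012]],99.2,40,p=[.63,.187,.249],psi=99)
E
```

```text
t 8.55 pos [0.6301 0.1861 0.2491] psi 98.91 gap 0.0751 F [ 0.2 -0.5  0.5] q [ 0.11  0.61  1.02 -0.    1.51 -1.62]
[[-26.5, 16.3, 0.8, -0.02], [-26.5, 16.3, 0.8, -0.02], [-26.5, 16.3, 0.8, -0.02], [0.0, 37.6, 0.0, -0.02], [0.0, 37.6, 0.0, -0.02], [0.0, 37.6, 0.0, -0.02], [0.0, 37.6, 0.0, -0.02], [0.0, 37.6, 0.0, -0.02]]
```

Call:
carry_out([
  [-26.5, 16.3, 0.8, -0.2],
  [-26.5, 16.3, 0.8, 0],
  [-26.5, 16.3, 0.8, 0],
  [0, 37.6, 0, 0],
  [0, 37.6, 0, 0],
  [0, 37.6, 0, 0],
  [0, 37.6, 0, 0],
  [0, 37.6, 0, 0],
  [0, 0, 0, 0],
  [0, 0, 0, 0],
])

```text
t: 9.55
tool_pos: [0.5516, 0.1765, 0.0132]
tcp_rot: [[0.987, 0.0, -0.159], [0.159, 0.0, 0.987], [0.0, -1.0, -0.0]]
force: [0.1, 0.5, -0.9]
finger_gap: 0.0748
```

Call:
carry_out([
  [0, 0, 0, 0],
  [0, 0, 0, 0],
  [0, 0, 0, 0],
  [0, 0, 0, 0],
  [0, 0, 0, 0],
  [0, 0, 0, 0],
], jaw=-1, grip_force=25)

```text
t: 10.15
tool_pos: [0.5515, 0.1773, 0.0132]
tcp_rot: [[0.987, 0.001, -0.16], [0.16, 0.0, 0.987], [0.001, -1.0, 0.0]]
force: [-2.4, -0.2, 6.8]
finger_gap: 0.0499
```

```bash
python3 - <<'E'
from h import *
st(); snap('wrist','w9')
E
```

```text
t 10.15 pos [0.5515 0.1773 0.0132] psi 99.18 gap 0.0499 F [-2.4 -0.2  6.8] q [ 0.11  0.69  1.55  0.    0.9  -1.62]
```

View pics/w9.png

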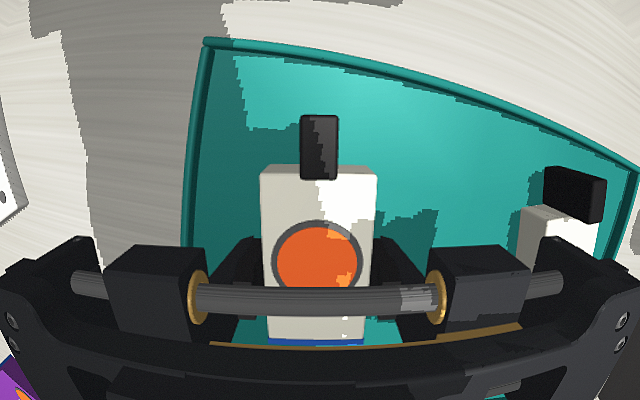

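```bash
python3 - <<'E'
from h import *
K=cal('wrist'); o,psi=st(); T=o['tcp_rot']
for q in [(260,173.5),(377,173.5),(318,173.5)]: print(T.T@(atz('wrist',*q,.033,K)-o['tool_pos']))
t=W(-.155,0,0); 
plan([[.551,.1768,.16],[t[0],t[1],.16]],27.72,45,p=[.551,.1768,.012],psi=99.2)
E
```

```text
t 10.20 pos [0.5515 0.1773 0.0132] psi 99.18 gap 0.0496 F [-2.3 -0.3  7. ] q [ 0.11  0.69  1.55  0.    0.9  -1.62]
[-0.04577062 -0.01988588 -0.02396759]
[-0.04576769 -0.01988417  0.02467542]
[-0.04562283 -0.01988484  0.00011994]
t 10.20 pos [0.5515 0.1773 0.0132] psi 99.18 gap 0.0496 F [-2.3 -0.3  7. ] q [ 0.11  0.69  1.55  0.    0.9  -1.62]
[[0.0, -37.0, 0.0, 5.96], [0.0, -37.0, 0.0, 5.96], [0.0, -37.0, 0.0, 5.96], [0.0, -37.0, 0.0, 5.96], [8.2, 0.0, -40.8, 5.96], [12.4, 0.0, -39.8, 5.96], [16.4, 0.0, -38.3, 5.96], [20.3, 0.0, -36.4, 5.96], [24.0, 0.0, -34.1, 5.96], [27.4, 0.0, -31.4, 5.96], [30.5, 0.0, -28.4, 5.96], [33.3, 0.0, -25.1, 5.96]]
```

Call:
carry_out([
  [0, -15, 0, 0],
  [0, -40, 0, 0],
  [0, -47, 0, 0],
  [0, -46, 0, 0],
  [0, 0, 0, 0],
])

```text
t: 10.7
tool_pos: [0.5534, 0.1776, 0.1672]
tcp_rot: [[0.987, 0.011, -0.16], [0.16, 0.001, 0.987], [0.012, -1.0, -0.001]]
force: [-0.2, 0.6, -3.2]
finger_gap: 0.0495
```

```bash
python3 - <<'E'
from h import *
t=W(-.155,0,0); plan([[t[0],t[1],.16]],27.72,35,p=[.551,.1768,.16],psi=99.2)
E
```

```text
t 10.70 pos [0.5534 0.1776 0.1672] psi 99.20 gap 0.0495 F [-0.2  0.6 -3.2] q [ 0.11  0.49  1.43 -0.    1.21 -1.62]
[[-7.2, 0.0, -32.5, 7.15], [-3.1, 0.0, -33.2, 7.15], [1.0, 0.0, -33.3, 7.15], [5.2, 0.0, -32.9, 7.15], [9.2, 0.0, -32.0, 7.15], [13.1, 0.0, -30.6, 7.15], [16.8, 0.0, -28.8, 7.15], [20.3, 0.0, -26.4, 7.15], [23.4, 0.0, -23.7, 7.15], [26.2, 0.0, -20.6, 7.15]]
```

Call:
carry_out([
  [-7.2, 0, -32.5, 7.15],
  [-3.1, 0, -33.2, 7.15],
  [1, 0, -33.3, 7.15],
  [5.2, 0, -32.9, 7.15],
  [9.2, 0, -32, 7.15],
  [13.1, 0, -30.6, 7.15],
  [16.8, 0, -28.8, 7.15],
  [20.3, 0, -26.4, 7.15],
  [23.4, 0, -23.7, 7.15],
  [26.2, 0, -20.6, 7.15],
  [0, 0, 0, 0],
  [0, 0, 0, 0],
  [0, 0, 0, 0],
])

```text
t: 12.0
tool_pos: [0.5314, -0.1543, 0.1598]
tcp_rot: [[0.466, -0.001, 0.885], [-0.885, 0.001, 0.466], [-0.001, -1.0, -0.0]]
force: [-0.7, -0.0, -2.9]
finger_gap: 0.0495
```

```bash
python3 - <<'E'
from h import *
K=cal('wrist'); o,psi=st(); print('line frame',(o['tool_pos']-LINE)@E,(o['tool_pos']-LINE)@N)
snap('wrist','w10'); o,psi=st(); print([proj('wrist',W(-.24,y,0),K) for y in (-.08,.08)])
E
```

```text
t 12.00 pos [ 0.5314 -0.1543  0.1598] psi 27.79 gap 0.0495 F [-0.7 -0.  -2.9] q [-0.49  0.45  1.52  0.    1.18 -0.98]
line frame -0.1565571370756509 0.0004449782630038714
t 12.05 pos [ 0.5315 -0.1542  0.1599] psi 27.80 gap 0.0495 F [-0.2  0.3 -2.8] q [-0.49  0.45  1.52  0.    1.18 -0.98]
[array([231.52964203, 104.93009714]), array([400.7637177, 105.0152281])]
```

View pics/w10.png

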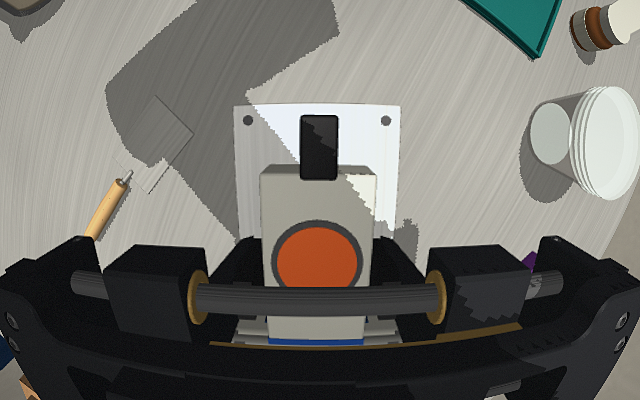

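Call:
carry_out([
  [0, 40, 0, 0],
  [0, 40, 0, 0],
  [0, 30, 0, 0],
  [0, 18, 0, 0],
  [0, 5, 0, 0],
  [0, 0, 0, 0],
  [0, 0, 0, 0],
])

```text
t: 12.75
tool_pos: [0.5323, -0.1553, 0.0283]
tcp_rot: [[0.465, 0.002, 0.885], [-0.885, -0.001, 0.465], [0.002, -1.0, 0.001]]
force: [-0.2, -1.2, -2.9]
finger_gap: 0.0497
```

Call:
carry_out([
  [0, 1.5, 0, 0],
  [0, 1.5, 0, 0],
  [0, 0, 0, 0],
  [0, 0, 0, 0],
])

```text
t: 13.15
tool_pos: [0.5317, -0.1554, 0.0243]
tcp_rot: [[0.465, 0.0, 0.886], [-0.886, -0.0, 0.465], [0.0, -1.0, 0.0]]
force: [-0.3, -0.6, -3.4]
finger_gap: 0.0496
```

Call:
carry_out([
  [0, 0.7, 0, 0],
  [0, 0.5, 0, 0],
  [0, 0, 0, 0],
  [0, 0, 0, 0],
])

```text
t: 13.55
tool_pos: [0.5316, -0.1554, 0.0232]
tcp_rot: [[0.465, 0.0, 0.886], [-0.886, -0.0, 0.465], [0.0, -1.0, 0.0]]
force: [-2.0, 0.1, 2.4]
finger_gap: 0.05
```

Contact: the force went from -3 N to +2 N. Release, and rise.

Call:
carry_out([
  [0, 0, 0, 0],
  [0, 0, 0, 0],
  [0, 0, 0, 0],
  [0, 0, 0, 0],
  [0, 0, 0, 0],
  [0, -20, 0, 0],
  [0, -45, 0, 0],
  [0, -45, 0, 0],
  [0, 0, 0, 0],
  [0, 0, 0, 0],
], jaw=0.7)

```text
t: 14.55
tool_pos: [0.5317, -0.1554, 0.1332]
tcp_rot: [[0.465, 0.001, 0.886], [-0.886, -0.001, 0.465], [0.001, -1.0, 0.001]]
force: [-0.9, -0.1, -0.6]
finger_gap: 0.075
```

```bash
python3 - <<'E'
from h import *
K=cal('wrist'); o,psi=st(); snap('wrist','w11')
snap('top','t11',(330,140,440,240),7)
for x in (-.2,): print([proj('wrist',W(x,y,.028),K) for y in (-.025,.025)])
E
```

```text
t 14.55 pos [ 0.5317 -0.1554  0.1332] psi 27.68 gap 0.0750 F [-0.9 -0.1 -0.6] q [-0.5   0.48  1.55  0.    1.11 -0.98]
[array([283.20255624, 149.57113256]), array([348.70668033, 149.4832311 ])]
```

View pics/w11.png

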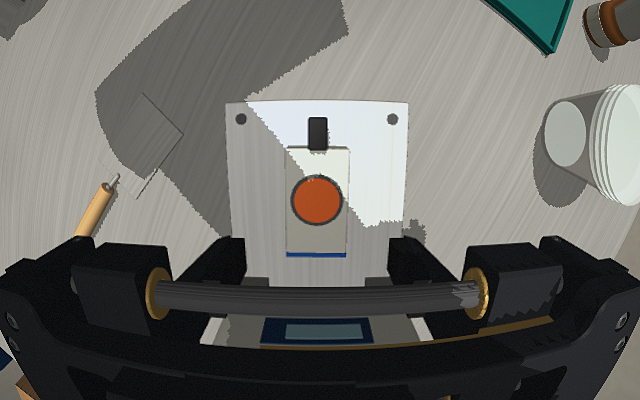

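View pics/t11.png

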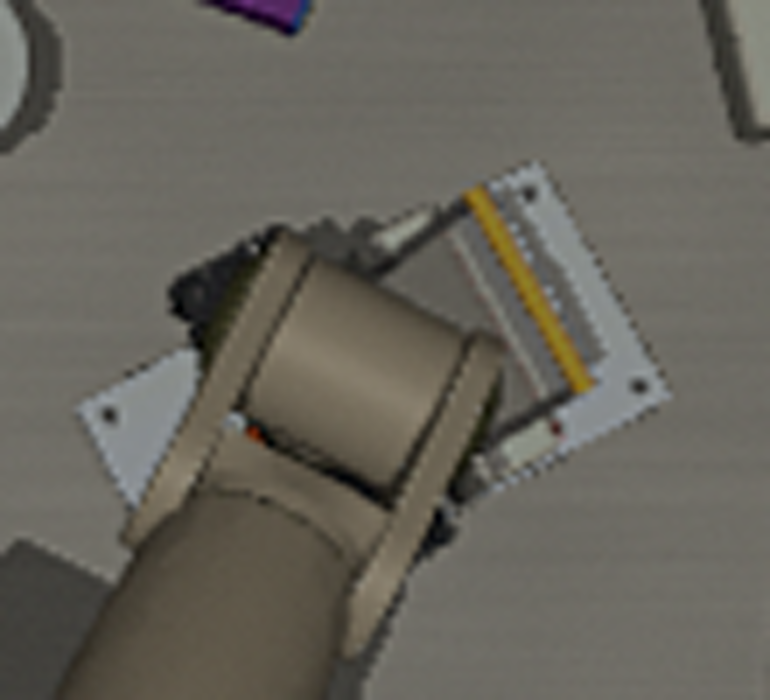

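```bash
python3 - <<'E'
from h import *
snap('scene','s12',(200,110,330,210),6)
K=cal('top')
for z in (.03,.08,.12):
  for x,y in [(330,210),(352,182),(447,410),(462,432),(485,415)]:
    p=atz('top',(x+.5)/7-.5+330,(y+.5)/7-.5+150,z,K)-LINE; print(z,(x,y),round(p@E,3),round(p@N,3))
E
```

```text
0.03 (330, 210) -0.072 0.073
0.03 (352, 182) -0.053 0.082
0.03 (447, 410) -0.07 -0.061
0.03 (462, 432) -0.068 -0.076
0.03 (485, 415) -0.052 -0.074
0.08 (330, 210) -0.082 0.069
0.08 (352, 182) -0.063 0.077
0.08 (447, 410) -0.079 -0.062
0.08 (462, 432) -0.078 -0.076
0.08 (485, 415) -0.062 -0.074
0.12 (330, 210) -0.089 0.065
0.12 (352, 182) -0.071 0.073
0.12 (447, 410) -0.087 -0.062
0.12 (462, 432) -0.085 -0.077
0.12 (485, 415) -0.07 -0.075
```

View pics/s12.png

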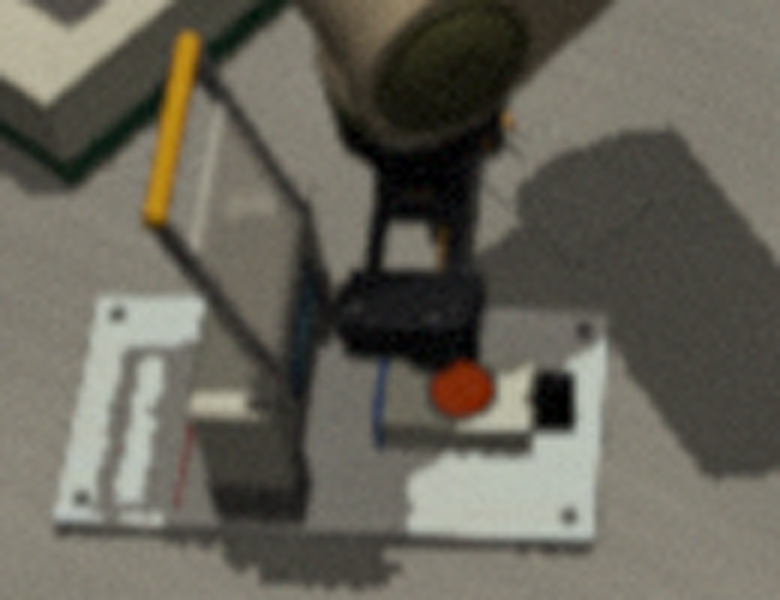

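The carrier lies flat on the bed, with the tab at (318,133) and the blue edge at (316,255). Its tail is at about -0.201 in the line frame, square to the bed. Next I grip the tab from above for most of the slide, and push the last part.

Call:
carry_out([
  [-32, 0, 0, 0],
  [-30.5, 0, 0, 0],
  [0, 20, 0, 0],
  [0, 40, 0, 0],
  [0, 30, 0, 0],
  [0, 14, 0, 0],
  [0, 0, 0, 0],
  [0, 0, 0, 0],
], jaw=-0.1)

```text
t: 15.5
tool_pos: [0.5024, -0.0999, 0.0287]
tcp_rot: [[0.465, -0.001, 0.886], [-0.886, 0.0, 0.465], [-0.001, -1.0, -0.001]]
force: [-0.2, -0.0, -0.2]
finger_gap: 0.0396
```

```bash
python3 - <<'E'
from h import *
K=cal('wrist'); o,psi=st(); snap('wrist','w13'); d=o['tool_pos']-LINE; print(d@E,d@N)
E
```

```text
t 15.50 pos [ 0.5024 -0.0999  0.0287] psi 27.68 gap 0.0396 F [-0.2 -0.  -0.2] q [-0.43  0.56  1.75 -0.    0.83 -0.91]
-0.21815137286020922 9.86019629435506e-05
```

View pics/w13.png

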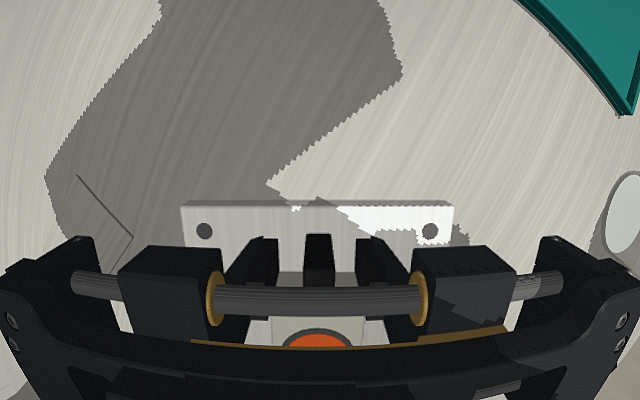

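The tab (319,260) sits between the open fingers. Closing gently.

Call:
carry_out([
  [0, 0, 0, 0],
  [0, 0, 0, 0],
  [0, 0, 0, 0],
  [0, 0, 0, 0],
  [0, 0, 0, 0],
], jaw=-1, grip_force=8)

```text
t: 16.05
tool_pos: [0.5027, -0.1001, 0.0293]
tcp_rot: [[0.465, 0.0, 0.886], [-0.886, -0.0, 0.465], [0.0, -1.0, 0.0]]
force: [-0.5, 0.3, 4.4]
finger_gap: 0.0138
```

Call:
carry_out([
  [5, 0, 0, 0],
  [10, 0, 0, 0],
  [10, 0, 0, 0],
  [10, 0, 0, 0],
  [10, 0, 0, 0],
  [10, 0, 0, 0],
  [10, 0, 0, 0],
  [10, 0, 0, 0],
  [5, 0, 0, 0],
  [0, 0, 0, 0],
  [0, 0, 0, 0],
])

```text
t: 17.15
tool_pos: [0.5401, -0.1714, 0.0292]
tcp_rot: [[0.465, 0.001, 0.886], [-0.886, -0.001, 0.465], [0.002, -1.0, 0.001]]
force: [1.3, -2.4, 2.2]
finger_gap: 0.0139
```

Call:
carry_out([
  [4, 0, 0, 0],
  [4, 0, 0, 0],
  [4, 0, 0, 0],
  [0, 0, 0, 0],
  [0, 0, 0, 0],
])

```text
t: 17.65
tool_pos: [0.5453, -0.1811, 0.0291]
tcp_rot: [[0.465, -0.0, 0.885], [-0.885, 0.0, 0.465], [-0.0, -1.0, 0.0]]
force: [-0.3, 0.6, 3.9]
finger_gap: 0.0143
```

```bash
python3 - <<'E'
from h import *
K=cal('wrist'); o,psi=st(); snap('wrist','w14'); d=o['tool_pos']-LINE; print(d@E,d@N)
snap('scene','s14',(200,110,330,210),6);snap('top','t14',(330,140,440,240),7)
E
```

```text
t 17.65 pos [ 0.5453 -0.1811  0.0291] psi 27.69 gap 0.0143 F [-0.3  0.6  3.9] q [-0.52  0.66  1.56  0.    0.92 -1.01]
-0.12632846861501532 0.0002773078140371221
```

View pics/w14.png

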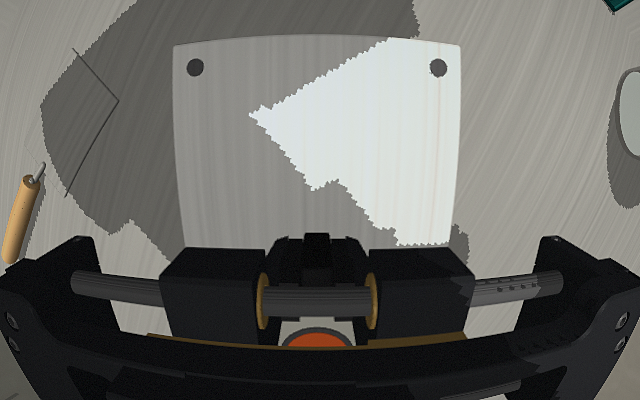

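View pics/s14.png

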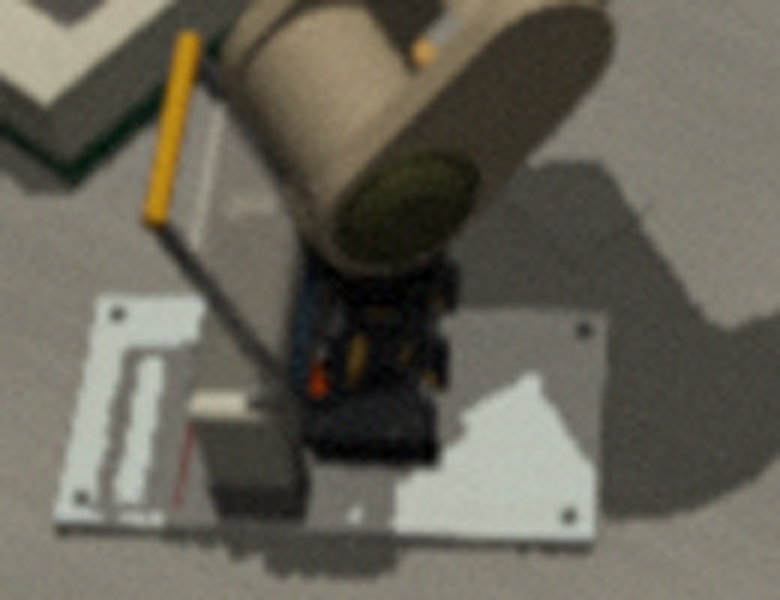

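View pics/t14.png

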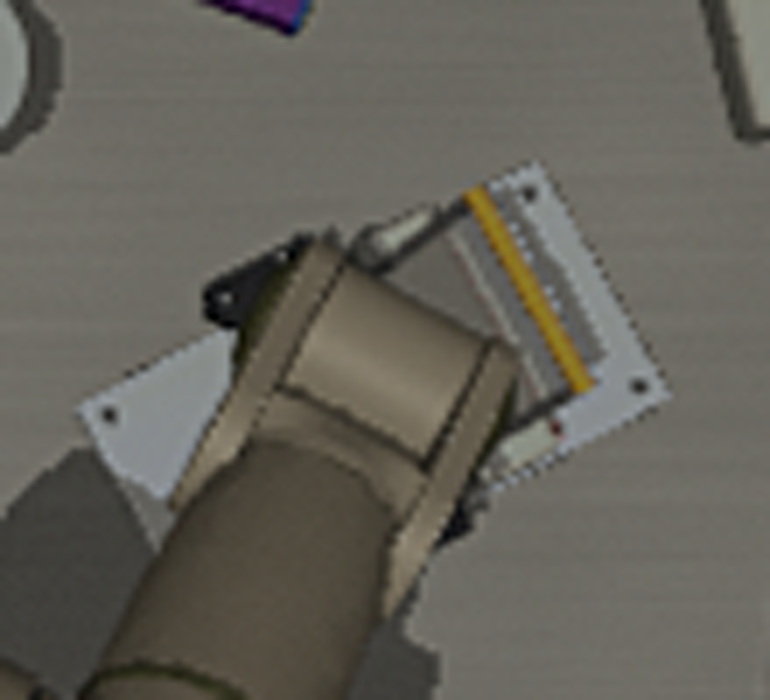

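Call:
carry_out([
  [0, 0, 0, 0],
  [0, 0, 0, 0],
  [0, 0, 0, 0],
  [-12, 0, 0, 0],
  [-16, 0, 0, 0],
  [0, 0, 0, 0],
], jaw=-0.2)

```text
t: 18.4
tool_pos: [0.5312, -0.1548, 0.0287]
tcp_rot: [[0.466, -0.002, 0.885], [-0.885, 0.001, 0.466], [-0.002, -1.0, -0.001]]
force: [0.4, -0.4, 0.0]
finger_gap: 0.0354
```

Call:
carry_out([
  [0, 5, 0, 0],
  [0, 0, 0, 0],
  [0, 0, 0, 0],
  [0, 0, 0, 0],
  [0, 0, 0, 0],
  [0, 0, 0, 0],
], jaw=-1)

```text
t: 19.0
tool_pos: [0.5324, -0.1568, 0.024]
tcp_rot: [[0.464, 0.0, 0.886], [-0.886, -0.0, 0.464], [0.0, -1.0, 0.0]]
force: [-0.3, -0.1, -0.2]
finger_gap: 0.0001
```

```bash
python3 - <<'E'
from h import *
K=cal('wrist'); o,psi=st(); snap('wrist','w15'); d=o['tool_pos']-LINE; print(d@E,d@N)
E
```

```text
t 19.00 pos [ 0.5324 -0.1568  0.024 ] psi 27.67 gap 0.0001 F [-0.3 -0.1 -0.2] q [-0.5   0.64  1.62 -0.    0.88 -0.98]
-0.153874553005082 0.00015096888389304276
```

View pics/w15.png

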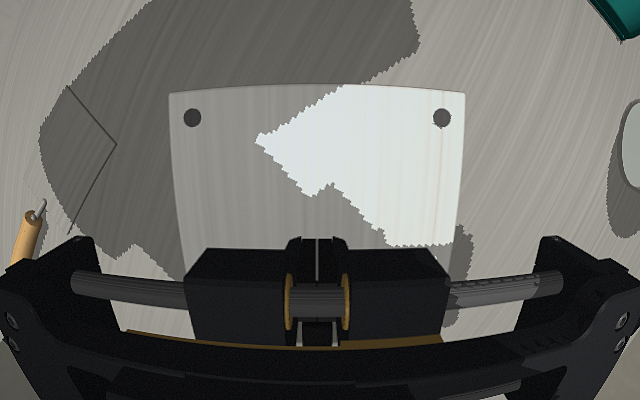

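Call:
carry_out([
  [5, 0, 0, 0],
  [4, 0, 0, 0],
  [4, 0, 0, 0],
  [3, 0, 0, 0],
  [3, 0, 0, 0],
  [3, 0, 0, 0],
  [2, 0, 0, 0],
  [0, 0, 0, 0],
  [0, 0, 0, 0],
])

```text
t: 19.95
tool_pos: [0.5435, -0.1782, 0.0239]
tcp_rot: [[0.465, 0.0, 0.886], [-0.886, -0.0, 0.465], [0.001, -1.0, 0.0]]
force: [0.6, 0.2, -0.1]
finger_gap: 0.0005
```

```bash
python3 - <<'E'
from h import *
o,psi=st(); d=o['tool_pos']-LINE; print(d@E,d@N)
t=W(-.22,0,.315); t2=W(.02,0,.315)
print(W(-.13,0,.009))
plan([W(-.18,0,.009),W(-.22,0,.315)],-62.28,45,p=W(-.13,0,.009),psi=27.7)
plan([t2],-62.28,45,p=t,psi=-62.28)
E
```

```text
t 19.95 pos [ 0.5435 -0.1782  0.0239] psi 27.68 gap 0.0005 F [ 0.6  0.2 -0.1] q [-0.52  0.66  1.57 -0.    0.91 -1.  ]
-0.12978619708672393 0.00012504045435071662
[ 0.54333036 -0.17801993  0.024     ]
t 19.95 pos [ 0.5435 -0.1782  0.0239] psi 27.68 gap 0.0005 F [ 0.6  0.2 -0.1] q [-0.52  0.66  1.57 -0.    0.91 -1.  ]
[[-25.0, 0.0, -0.0, 8.18], [-24.7, 0.0, -3.6, 8.18], [-5.5, -43.7, -1.6, 8.18], [-5.2, -43.7, -2.4, 8.18], [-4.8, -43.7, -3.1, 8.18], [-4.3, -43.7, -3.7, 8.18], [-3.7, -43.7, -4.3, 8.18], [-3.1, -43.7, -4.8, 8.18], [-2.4, -43.7, -5.2, 8.18], [0.0, 0.0, 0.0, 8.18], [0.0, 0.0, 0.0, 8.18]]
t 19.95 pos [ 0.5435 -0.1782  0.0239] psi 27.68 gap 0.0005 F [ 0.6  0.2 -0.1] q [-0.52  0.66  1.57 -0.    0.91 -1.  ]
[[0.0, 0.0, 40.0, -0.0], [0.0, 0.0, 40.0, -0.0], [0.0, 0.0, 40.0, -0.0], [0.0, 0.0, 40.0, -0.0], [0.0, 0.0, 40.0, -0.0], [0.0, 0.0, 40.0, -0.0]]
```

Call:
carry_out([
  [-25, 0, 0, 0],
  [-25, 0, 0, 0],
  [-20, -20, 0, 0],
  [-20, -44, 0, 0],
  [0, -44, 0, 8.18],
  [0, -44, 0, 8.18],
  [0, -44, 0, 8.18],
  [0, -44, 0, 8.18],
  [0, -44, 0, 8.18],
  [0, -22, 0, 8.18],
  [0, 0, 0, 8.18],
  [0, 0, 0, 8.18],
  [0, 0, 0, 8.18],
  [0, 0, 0, 8.18],
  [0, 0, 0, 8.18],
])

```text
t: 21.45
tool_pos: [0.5016, -0.0983, 0.3299]
tcp_rot: [[-0.888, 0.0, 0.46], [-0.46, -0.0, -0.888], [-0.0, -1.0, 0.0]]
force: [-0.8, -0.2, -0.1]
finger_gap: 0.0005
```

Call:
carry_out([
  [0, 0, 40, 0],
  [0, 0, 40, 0],
  [0, 0, 40, 0],
  [0, 0, 40, 0],
  [0, 0, 40, 0],
  [0, 0, 40, 0],
  [0, 0, 0, 0],
  [0, 0, 0, 0],
  [0, 0, 0, 0],
])

```text
t: 22.35
tool_pos: [0.613, -0.3098, 0.3307]
tcp_rot: [[-0.885, 0.001, 0.466], [-0.466, -0.0, -0.885], [-0.0, -1.0, 0.001]]
force: [-0.2, 0.0, 0.6]
finger_gap: 0.0002
```

```bash
python3 - <<'E'
from lf import *
o,psi=st(); d=o['tool_pos']-LINE; print(d@E,d@N)
K=cal('wrist'); im=snap('wrist','w16'); print(proj('wrist',W(0,-.07,0),K),proj('wrist',W(0,.07,0),K),proj('wrist',W(-.005,0,.028),K))
E
```

```text
t 22.35 pos [ 0.613  -0.3098  0.3307] psi -62.25 gap 0.0002 F [-0.2  0.   0.6] q [-0.64  0.69  0.69  0.    1.76  0.45]
0.019046685088398428 0.00043816644594621087
[303.74566987 209.82542527] [303.01726648 118.51195533] [298.95516369 168.09172235]
```

View pics/w16.png

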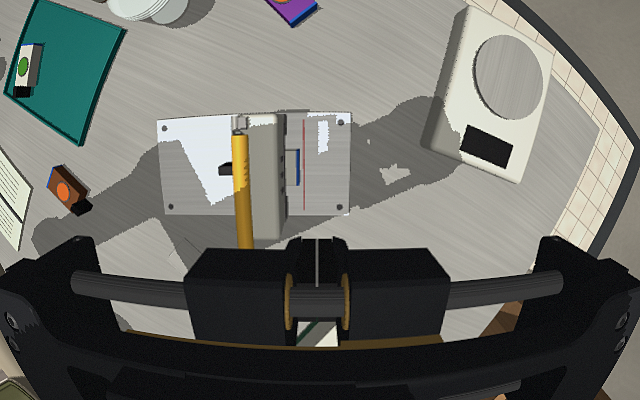

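```bash
python3 - <<'E'
from lf import *
K=cal('wrist'); im=snap('wrist','w17',(265,105,355,225),6)
L=redline(im,(300,105,309,220)); P=np.array([atz('wrist',u,v,.015,K) for u,v in L]); d=P-LINE; A=np.polyfit(d@N,d@E,1); print('line',A, len(L))
a=im[130:200,285:303].astype(int)
print('front pred',[proj('wrist',W(-x,0,z),K).round(1).tolist() for x,z in [(.008,.028),(.008,0),(.005,0)]])
for v in (150,158,166,174,182): print(v,[tuple(int(q) for q in im[v,u]) for u in range(292,305)])
E
```

```text
line [0.00207022 0.00041032] 90
front pred [[296.9, 168.1], [298.0, 165.2], [300.0, 165.2]]
150 [(85, 85, 78), (85, 83, 78), (87, 87, 77), (89, 88, 80), (49, 52, 72), (3, 28, 74), (4, 25, 70), (34, 39, 60), (169, 167, 159), (163, 165, 159), (154, 140, 136), (149, 100, 98), (149, 97, 95)]
158 [(153, 151, 140), (154, 152, 140), (157, 154, 138), (132, 137, 134), (76, 90, 126), (24, 59, 123), (16, 48, 105), (55, 56, 67), (175, 173, 164), (165, 169, 162), (159, 145, 140), (151, 95, 94), (146, 82, 80)]
166 [(152, 151, 139), (152, 150, 139), (155, 151, 140), (166, 162, 141), (89, 96, 126), (20, 55, 122), (14, 47, 104), (64, 66, 83), (178, 176, 166), (165, 167, 161), (161, 157, 153), (153, 112, 108), (146, 82, 81)]
174 [(152, 150, 139), (154, 151, 142), (155, 153, 140), (167, 161, 141), (86, 94, 125), (21, 57, 122), (18, 51, 105), (52, 59, 81), (134, 137, 139), (167, 168, 161), (167, 173, 166), (156, 125, 119), (148, 85, 84)]
182 [(152, 150, 140), (152, 150, 140), (154, 152, 141), (167, 162, 142), (79, 90, 124), (18, 56, 121), (15, 48, 107), (69, 74, 97), (163, 162, 153), (163, 163, 156), (162, 165, 161), (151, 116, 113), (145, 87, 84)]
```

View pics/w17.png

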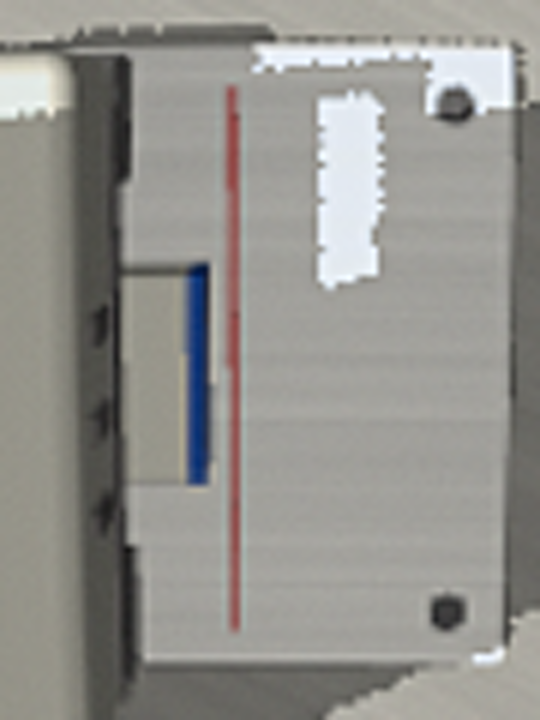

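The carrier's blue edge lies about 6.4 mm short of the line (blue edge ~299.3, line ~304 at row 166), and it is square. I return the same way and push about 6 mm.

Call:
carry_out([
  [0, 0, -40, 0],
  [0, 0, -40, 0],
  [0, 0, -40, 0],
  [0, 0, -40, 0],
  [0, 0, -40, 0],
  [0, 0, -40, 0],
  [0, 0, 0, -8.18],
  [0, 0, 0, -8.18],
  [0, 0, 0, -8.18],
  [0, 0, 0, -8.18],
  [0, 0, 0, -8.18],
  [0, 22, 0, -8.18],
  [0, 44, 0, -8.18],
  [0, 44, 0, -8.18],
  [0, 44, 0, -8.18],
  [0, 44, 0, -8.18],
  [0, 44, 0, -8.18],
  [0, 0, 0, 0],
])

```text
t: 24.25
tool_pos: [0.4988, -0.0966, 0.0845]
tcp_rot: [[0.466, -0.008, 0.885], [-0.885, 0.003, 0.466], [-0.007, -1.0, -0.005]]
force: [-0.1, 0.6, 1.3]
finger_gap: 0.0005
```

Call:
carry_out([
  [20, 30, 0, 0],
  [20, 24, 0, 0],
  [0, 10, 0, 0],
  [20, 0, 0, 0],
  [15, 0, 0, 0],
  [5, 0, 0, 0],
  [0, 0, 0, 0],
  [0, 0, 0, 0],
  [0, 0, 0, 0],
])

```text
t: 25.15
tool_pos: [0.5386, -0.1683, 0.0244]
tcp_rot: [[0.465, 0.0, 0.885], [-0.885, 0.0, 0.465], [-0.0, -1.0, 0.0]]
force: [-0.2, -0.7, -0.7]
finger_gap: 0.0002
```

```bash
python3 - <<'E'
from h import *
for i in range(1):
  o,psi=st(); d=o['tool_pos']-LINE; print(d@E,d@N,d[2])
  K=cal('wrist'); snap('wrist','w18'); o,psi=st(); d=o['tool_pos']-LINE; print(d@E,d@N,d[2])
E
```

```text
t 25.15 pos [ 0.5386 -0.1683  0.0244] psi 27.69 gap 0.0002 F [-0.2 -0.7 -0.7] q [-0.51  0.65  1.59  0.    0.9  -0.99]
-0.14076526850292861 0.0003407080405523167 0.009400954882747881
t 25.20 pos [ 0.5386 -0.1684  0.0242] psi 27.69 gap 0.0004 F [ 0.8 -0.5 -0.1] q [-0.51  0.65  1.59  0.    0.9  -0.99]
-0.14066107785729007 0.0002900174781853894 0.009241347898386418
```

Call:
carry_out([
  [4, 0, 0, 0],
  [3, 0, 0, 0],
  [3, 0, 0, 0],
  [2, 0, 0, 0],
  [2, 0, 0, 0],
  [1.5, 0, 0, 0],
  [1.1, 0, 0, 0],
  [0, 0, 0, 0],
  [0, 0, 0, 0],
])

```text
t: 26.1
tool_pos: [0.5466, -0.1839, 0.0239]
tcp_rot: [[0.465, 0.0, 0.886], [-0.886, -0.0, 0.465], [0.0, -1.0, 0.0]]
force: [0.6, 0.3, -0.2]
finger_gap: 0.0005
```

```bash
python3 - <<'E'
from h import *
o,psi=st(); d=o['tool_pos']-LINE; print(d@E,d@N,d[2])
E
```

```text
t 26.10 pos [ 0.5466 -0.1839  0.0239] psi 27.68 gap 0.0005 F [ 0.6  0.3 -0.2] q [-0.53  0.67  1.55 -0.    0.92 -1.01]
-0.1232446747437848 0.00011650814923387728 0.00889522927185301
```

Call:
carry_out([
  [-25, 0, 0, 0],
  [-31, 0, 0, 0],
  [-20, -20, 0, 0],
  [-20, -44, 0, 0],
  [0, -44, 0, 8.18],
  [0, -44, 0, 8.18],
  [0, -44, 0, 8.18],
  [0, -44, 0, 8.18],
  [0, -44, 0, 8.18],
  [0, -22, 0, 8.18],
  [0, 0, 0, 8.18],
  [0, 0, 0, 8.18],
  [0, 0, 0, 8.18],
  [0, 0, 0, 8.18],
  [0, 0, 0, 8.18],
])

```text
t: 27.6
tool_pos: [0.5019, -0.0989, 0.33]
tcp_rot: [[-0.888, 0.0, 0.46], [-0.46, -0.0, -0.888], [-0.0, -1.0, 0.0]]
force: [0.6, 0.2, -0.4]
finger_gap: 0.0005
```

Call:
carry_out([
  [0, 0, 40, 0],
  [0, 0, 40, 0],
  [0, 0, 40, 0],
  [0, 0, 40, 0],
  [0, 0, 40, 0],
  [0, 0, 40, 0],
  [0, 0, 0, 0],
  [0, 0, 0, 0],
  [0, 0, 0, 0],
])

```text
t: 28.5
tool_pos: [0.6133, -0.3103, 0.3307]
tcp_rot: [[-0.885, 0.001, 0.466], [-0.466, -0.0, -0.885], [-0.0, -1.0, 0.001]]
force: [-0.1, 0.2, 0.9]
finger_gap: 0.0003
```

```bash
python3 - <<'E'
from lf import *
o,psi=st(); K=cal('wrist'); im=snap('wrist','w19',(265,105,355,225),6)
a=redline(im,(299,105,309,220)); a=a[(a[:,1]<146)|(a[:,1]>190)]
P=np.array([atz('wrist',u,v,.015,K) for u,v in a]); d=P-LINE; A=np.polyfit(d@N,d@E,1); print('line',A,len(a)); print(a[:3],a[-3:])
print('pred',[proj('wrist',W(x,0,z),K).round(2).tolist() for x,z in [(0,.028),(0,0),(.003,0)]])
for v in (150,158,166,174,182): print(v,[tuple(int(q) for q in im[v,u]) for u in range(298,310)])
snap('top','t19',(330,140,440,240),7)
E
```

```text
t 28.50 pos [ 0.6133 -0.3103  0.3307] psi -62.25 gap 0.0003 F [-0.1  0.2  0.9] q [-0.64  0.69  0.68  0.    1.77  0.45]
line [-0.00044392  0.00030365] 46
[[303.         119.        ]
 [302.94214876 120.        ]
 [302.94690265 121.        ]] [[303.45714286 207.        ]
 [303.72631579 208.        ]
 [303.78787879 209.        ]]
pred [[302.03, 168.07], [302.87, 165.16], [304.86, 165.15]]
150 [(90, 89, 80), (94, 91, 82), (26, 41, 74), (8, 34, 76), (0, 23, 67), (100, 80, 86), (164, 135, 129), (161, 163, 158), (158, 157, 153), (157, 155, 151), (158, 159, 152), (156, 156, 151)]
158 [(159, 156, 143), (158, 154, 140), (33, 61, 121), (24, 60, 123), (10, 45, 101), (109, 88, 100), (168, 141, 132), (163, 166, 161), (159, 159, 155), (161, 159, 154), (161, 160, 155), (162, 161, 157)]
166 [(156, 154, 140), (154, 151, 139), (55, 81, 126), (33, 65, 125), (9, 42, 98), (88, 93, 109), (144, 145, 143), (168, 167, 160), (163, 161, 156), (162, 161, 156), (162, 163, 158), (162, 160, 155)]
174 [(156, 156, 140), (151, 149, 138), (53, 79, 126), (31, 64, 124), (11, 44, 99), (84, 66, 88), (138, 118, 115), (170, 171, 164), (166, 166, 160), (165, 163, 159), (164, 163, 160), (165, 163, 160)]
182 [(158, 155, 141), (150, 147, 137), (50, 77, 123), (31, 64, 124), (9, 44, 99), (82, 66, 86), (137, 120, 116), (165, 167, 160), (158, 158, 154), (160, 160, 154), (158, 156, 153), (160, 158, 153)]
```

View pics/w19.png

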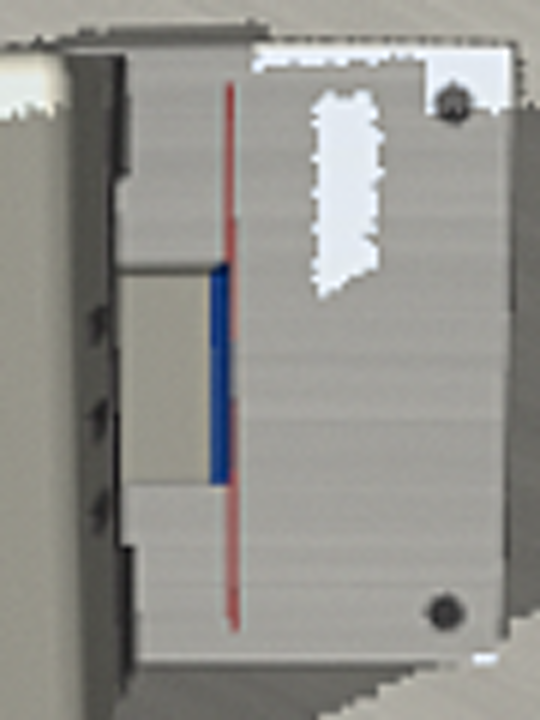

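```bash
python3 - <<'E'
from h import *
snap('scene','s20'); print(find('spare_center','scene')[:2])
E
```

```text
[(0.59, [0.5498, 0.334, 0.0319])]
```

View pics/s20.png

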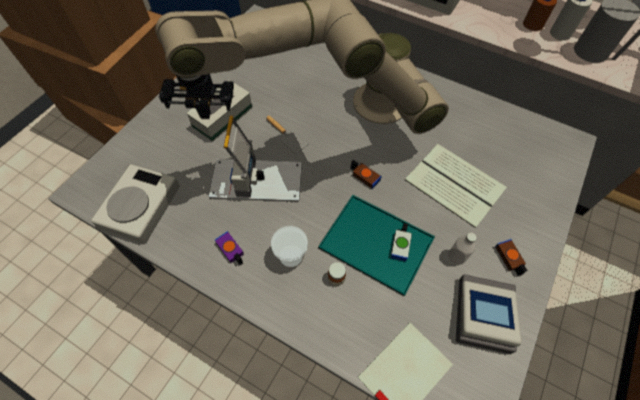

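The hood is open, with its bar at (228,133). The carrier is under the head with its tab at (259,175), the green carrier is still in the tray, and the gripper is clear of everything. Handing in.

```bash
python3 -c "
from h import *
print(robot.close_job())"
```

```text
the job is handed in; nothing more can be done
None
```

The job is handed in: the carrier with the orange sample is under the head with its blue edge on the red line, and the hood is open. The interface gives no verdict, so the result rests on my own checks.

**What I did**
- I pinched the hood by its yellow bar, swung it past upright and let it go. It came to rest where I calculated its open end stop (1.85 rad) should be.
- I took the carrier from the tray, set it flat and square on the bed in front of the head, and let go.
- I slid it about 92 mm by the tab, then pushed it from behind with the closed fingers, stopping once to look before the last 6 mm.

**Last checks**
- **Position:** In the wrist picture the blue leading edge partly covers the red line, within about 1 mm of its middle.
- **Alignment:** The edge looks parallel to the line to about 0.01 rad. The carrier appears about 4 mm or less off the bed's centre line, against the 30 mm allowed.
- **Rest of the scene:** The scene picture shows the hood open, the green carrier in the tray and the gripper clear of everything. The other objects look unmoved.
- **Time:** The job took about 29 s of the 69 s allowed.

**Disagreements**
- While lifting the hood, the force on the tool briefly reached about 25 N because my path was slightly off the hood's arc. I corrected the path partway.
- The last push went about 1 mm further than planned, going by the measured tool position. It stayed within tolerance.

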